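# Pack an insulator and bracket set into its crate inserts

## Task

Pack this order's loose parts into their two crate inserts. Draw the keeper bar of the plywood board right back, lay every offset bracket flat and fully down in a pocket of its own (it fits only one way round), and slide the keeper home over their toes; stack every loose insulator as a pyramid on the row in the cradle, each saddled in a gap of the layer below, ends in line, without shifting the bottom row. There may be two or three of each part; leave the tin, the tub and the wrench where they are.

Things in the scene. Friction and masses are not known exactly. Their poses are not given: they have to be found in the camera images.
- nest: plywood board fixed flat on the bench, 14 mm thick, x -52 to +72, y -106 to +106 mm from its origin, which is on its underside. Three identical L-shaped pockets, 8 mm deep with a dark floor, lie in a row along y, 62 mm apart. Each is a bracket's foot outline with 2.5 mm play all round: long leg along board x, toe towards +x, heel arm towards +y
- pocket0 (a point): point on the floor of pocket 0 (6 mm above the bench) where a seated bracket's origin comes; its x, y and z axes are then parallel to the board's
- pocket1 (a point): point on the floor of pocket 1 (6 mm above the bench) where a seated bracket's origin comes; its x, y and z axes are then parallel to the board's
- pocket2 (a point): point on the floor of pocket 2 (6 mm above the bench) where a seated bracket's origin comes; its x, y and z axes are then parallel to the board's
- keeper (a joint): aluminium keeper bar on the board, 30 (x) by 200 (y) by 5 mm, underside 16 mm above the bench, sliding in end guides along board x. 0 = home, over board x +6 to +36 mm, hiding 20 mm of each pocket's toe end; 0.032 m = drawn fully back to board +x, 9 mm clear of the pockets. About 2 N friction, stays where left; a bracket that stands proud blocks it
- keeper_grip (a point): middle of the keeper's black pull block (12 mm in board x, 30 mm in board y, top 49 mm above the bench); the point is 38 mm above the bench and moves with the bar
- bracket0: offset bracket, steel, 0.18 kg: L-shaped foot 8 mm thick, upright lug. Origin on the underside below the lug's middle; x to the toe, z up. Long leg x -20 to +44, y -16 to +8 mm; heel arm x -20 to +4, y +8 to +30; lug 8 mm thick in x (-4 to +4), y -13 to +13, z 8 to 44. Starts foot down on the bench, any yaw; may be absent
- bracket1: offset bracket, steel, 0.18 kg: L-shaped foot 8 mm thick, upright lug. Origin on the underside below the lug's middle; x to the toe, z up. Long leg x -20 to +44, y -16 to +8 mm; heel arm x -20 to +4, y +8 to +30; lug 8 mm thick in x (-4 to +4), y -13 to +13, z 8 to 44. Starts foot down on the bench, any yaw; may be absent
- bracket2: offset bracket, steel, 0.18 kg: L-shaped foot 8 mm thick, upright lug. Origin on the underside below the lug's middle; x to the toe, z up. Long leg x -20 to +44, y -16 to +8 mm; heel arm x -20 to +4, y +8 to +30; lug 8 mm thick in x (-4 to +4), y -13 to +13, z 8 to 44. Starts foot down on the bench, any yaw; may be absent
- cradle: plywood cradle tray fixed to the bench, 92 (x) by 184 (y) mm, floor 8 mm thick; origin at the centre of its underside. Four 12 mm steel bars along x part it into three bays 52 mm apart in y; end strips at x -46 to -36 and +36 to +46 mm rise 24 mm above the bench. The bottom row of three insulators lies in it, axes along x, centres 30 mm above the bench
- gap0 (a point): centre of an insulator saddled in the gap between base0 and base1 (second layer, 65.5 mm above the bench)
- gap1 (a point): centre of an insulator saddled in the gap between base1 and base2 (second layer, 65.5 mm above the bench)
- apex (a point): centre of an insulator saddled on the two of the second layer (101 mm above the bench)
- base0: ribbed black insulator like the loose ones, already in bay 0 of the cradle (counted towards cradle +y); origin at its centre, x along its axis
- base1: ribbed black insulator like the loose ones, already in bay 1 of the cradle (counted towards cradle +y); origin at its centre, x along its axis
- base2: ribbed black insulator like the loose ones, already in bay 2 of the cradle (counted towards cradle +y); origin at its centre, x along its axis
- insulator0: loose ribbed black post insulator, 0.16 kg: cylinder 44 mm across, 60 mm long over two flat steel end bosses (27 mm across, 4 mm proud). Origin at its centre, x along its axis (ends alike), y and z turn as it rolls. Starts lying on the bench, centre 22 mm up; rolls stiffly if pushed sideways. Gripped by its two ends, its sides stay free; may be absent
- insulator1: loose ribbed black post insulator, 0.16 kg: cylinder 44 mm across, 60 mm long over two flat steel end bosses (27 mm across, 4 mm proud). Origin at its centre, x along its axis (ends alike), y and z turn as it rolls. Starts lying on the bench, centre 22 mm up; rolls stiffly if pushed sideways. Gripped by its two ends, its sides stay free; may be absent
- insulator2: loose ribbed black post insulator, 0.16 kg: cylinder 44 mm across, 60 mm long over two flat steel end bosses (27 mm across, 4 mm proud). Origin at its centre, x along its axis (ends alike), y and z turn as it rolls. Starts lying on the bench, centre 22 mm up; rolls stiffly if pushed sideways. Gripped by its two ends, its sides stay free; may be absent
- tin: open steel tin 80 mm across, 85 mm tall, bystander; origin under its centre
- tub: white plastic tub with lid 104 mm across, 72 mm tall, bystander; origin under its centre
- wrench: wrench 170 mm long lying on the bench, bystander; origin under its middle
Things that resemble listed ones, but are neither listed nor needed, are in the scene too. Leave any pink or red look-alike of the insulator0 alone.

How it is judged:
On the way, in this order (a step that is already met when the one before it is completed fails the run):
1. the keeper is drawn back clear of the pockets (value of joint keeper above 0.026 m), for 0.1 s.
2. every bracket lies seated in a pocket of its own (((horizontal distance between bracket0 and pocket0 below 0.005 m and angle between the x axis of bracket0 and the x axis of nest, either way round below 0.1 rad and z of bracket0 in the frame of nest below 0.0085 m) or (horizontal distance between bracket0 and pocket1 below 0.005 m and angle between the x axis of bracket0 and the x axis of nest, either way round below 0.1 rad and z of bracket0 in the frame of nest below 0.0085 m) or (horizontal distance between bracket0 and pocket2 below 0.005 m and angle between the x axis of bracket0 and the x axis of nest, either way round below 0.1 rad and z of bracket0 in the frame of nest below 0.0085 m)) and ((horizontal distance between bracket1 and pocket0 below 0.005 m and angle between the x axis of bracket1 and the x axis of nest, either way round below 0.1 rad and z of bracket1 in the frame of nest below 0.0085 m) or (horizontal distance between bracket1 and pocket1 below 0.005 m and angle between the x axis of bracket1 and the x axis of nest, either way round below 0.1 rad and z of bracket1 in the frame of nest below 0.0085 m) or (horizontal distance between bracket1 and pocket2 below 0.005 m and angle between the x axis of bracket1 and the x axis of nest, either way round below 0.1 rad and z of bracket1 in the frame of nest below 0.0085 m)) and ((horizontal distance between bracket2 and pocket0 below 0.005 m and angle between the x axis of bracket2 and the x axis of nest, either way round below 0.1 rad and z of bracket2 in the frame of nest below 0.0085 m) or (horizontal distance between bracket2 and pocket1 below 0.005 m and angle between the x axis of bracket2 and the x axis of nest, either way round below 0.1 rad and z of bracket2 in the frame of nest below 0.0085 m) or (horizontal distance between bracket2 and pocket2 below 0.005 m and angle between the x axis of bracket2 and the x axis of nest, either way round below 0.1 rad and z of bracket2 in the frame of nest below 0.0085 m))), for 0.2 s.
At the end, for the whole second after the job is handed in: each bracket present in a pocket (origin within 5 mm, x axis within 0.1 rad of the board's, foot within 2.5 mm of the floor); keeper within 5 mm of home; each loose insulator within 10 mm of a gap or apex point, axis within 0.15 rad of cradle x; bottom row moved less than 12 mm; all at rest (all of step 2 and value of joint keeper below 0.005 m and (distance between insulator0 and gap0 below 0.01 m or distance between insulator0 and gap1 below 0.01 m or distance between insulator0 and apex below 0.01 m) and angle between the x axis of each of insulator0, insulator1, insulator2 and the x axis of cradle, either way round below 0.15 rad and (distance between insulator1 and gap0 below 0.01 m or distance between insulator1 and gap1 below 0.01 m or distance between insulator1 and apex below 0.01 m) and (distance between insulator2 and gap0 below 0.01 m or distance between insulator2 and gap1 below 0.01 m or distance between insulator2 and apex below 0.01 m) and distance of each of base0, base1, base2 from where it was at the start of the episode below 0.012 m and linear speed of each of bracket0, bracket1, bracket2, insulator0, insulator1, insulator2 below 0.02 m/s); the robot touches nothing.
It fails at once if the tin is shifted by more than 40 mm (distance of tin from where it was at the start of the episode above 0.04 m).
It fails at once if the tub is shifted by more than 40 mm (distance of tub from where it was at the start of the episode above 0.04 m).
It fails at once if the wrench is shifted by more than 40 mm (distance of wrench from where it was at the start of the episode above 0.04 m).
Of bracket0, bracket1, bracket2 only 2 to 3 are there at a start; the rules pass over those that are not, and their reading is None.
Of insulator0, insulator1, insulator2 only 2 to 3 are there at a start; the rules pass over those that are not, and their reading is None.
At some moment in a run one of bracket0, bracket1, bracket2 may be knocked a few centimetres aside while the robot is not near it.
It also fails if it takes over 210 s, if anything falls off the work surface, if the arm or the gripper's body presses on something with over 40 N, if the wrist force passes 120 N, or if a joint passes its speed limit or range.

## Robot

A 6-joint arm with a two-finger parallel gripper is mounted at the origin on the work surface. World frame = base frame: x ahead of the robot, y to its left, z up, the work surface at z = 0. Lengths are in m, angles in rad, forces in N, time in s.
With the tool pointing down it reaches from about 0.35 to 0.975 m from the base axis. Payload 4.9 kg.
Tool frame: the origin (TCP) lies at the very end of the fingers, on their centre line; the grasp point (between the pads) lies 19 mm behind it; z points along the fingers, y is the line along which they close (so a half turn about z gives the same grasp; the last joint's range is limited). The gripper opens to 85 mm and grips with 20 to 120 N. Pads are 22 mm wide; open, the fingers measure 114 mm over their backs; the gripper's body (76 mm by 85 mm) begins 54 mm behind the grasp point. The pads swing forward as they close: fully open they stand 13 mm farther back than shut.
Start: joints at [-1.458, 0.053, 1.613, -0, 1.476, -0.119], TCP at [0.144, -0.608, 0.231] pointing down, gripper open.
Joint ranges: [-3.01, 3.01], [-1.01, 2.22], [0.06, 2.58], [-1.02, 4.17], [0.09, 2.62], [-3.14, 3.14]. Speed limits (rad/s): [2.57, 2.57, 3.14, 3.14, 3.14, 3.14].

## Interface

Orientations are given as a rotation vector (axis times angle).
In Python, from station import ctrl gives the robot as it stands. The module is installed in compiled form; this text tells all that it offers.
- The arm moves only by the tool jog_arm, never from a script. Its argument "steps" is a list of rows, each an object with "delta_rot": the turn, a rotation vector about the tool's x, y, z in degrees, a list of three; "linear": the shift along the tool's x, y, z in m, a list of three; "grip": the finger opening in m, from 0 to 0.0854. In form: [{"delta_rot": [rx, ry, rz], "linear": [x, y, z], "grip": grip}, ...]. A call has 1 to 10 rows; each row shifts and turns the commanded pose from where the row before left it, along the tool's axes as they then stand; what a row does not reach is not made up. A row lasts 1/10 s, in which the tool goes at most 50 mm and 8.59 degrees, less where a joint would pass 70% of its speed; a pose out of reach is approached as far as the arm can. A call with a gripper value outside its range is refused whole. The fingers move at their own pace and stop on an object; "newtons" is the grip in N (left out, the last holds). Time passes only in rows, so rows that do not move let the fingers close. It gives the time, the measured TCP pose, the force, the opening and the grip force at its end, in the units of the state.
- ctrl.get_obs(): the state, without advancing time (a new reading comes with each control period).
- ctrl.get_image(name): name is "side" or "top"; returns (picture, depth): 420x560x3 uint8, red, green, blue; 420x560 float32, m along the optical axis (not along the pixel's ray), 0 where there is no reading.
- ctrl.camera_info(name): a dict with "camera_matrix" (3x3 intrinsics, pixels), "distortion" ([k1, k2, p1, p2, k3] as OpenCV has them; the pictures are not rectified), "R" (3x3) and "t" (3): a world point X has camera coordinates R X + t. Camera axes: x right, y down, z forward; pixel columns grow to the right and rows downward; lengths in m; the calibration is good to about 2 mm. A picture is of the moment at which its call begins. camera_info takes no time and is no camera call.
- ctrl.finish_job(): hands the job in; it is judged then, once.
The state is a dict: "t": time; "q": joint angles; "dq": joint speeds; "effort": joint torques, N m; "tool_pos": TCP position; "tool_rot": TCP orientation; "contact_force": force on the tool from outside, world axes, zero at the start; "wrist_torque": the same for the moment, N m; "opening": finger opening in m; "grip_force": force on a finger pad.
Only numpy, scipy, OpenCV 4.12 (cv2) and the standard library are available. Lean on these libraries where they do the work, as an engineer would, in place of code of your own. Each camera call takes 0.05 s, during which the arm holds its last target. There are 200 camera calls.

## Working session

There is one attempt and no reset: what is moved stays moved. The work goes in short steps, Python scripts to look and compute and a tool call to move; the robot and the scene stay as the last step left them, time stands still between calls to the robot, and variables do not carry over. Pictures are saved under pics/ and viewed, at most 14 in all, crops included, and the job is handed in when it is done.

Besides the shell and the picture viewer there is one more tool, called by a JSON object that holds its "name" and its "arguments". jog_arm: Moves the arm, as the interface text tells. Its arguments: {"type":"object","properties":{"steps":{"type":"array"},"newtons":{"type":"number"}},"required":["steps"]}

```bash
mkdir -p pics
python3 - <<'E'
from station import ctrl
import cv2,numpy as np
for n in("top","side"):
    im,d=ctrl.get_image(n); np.savez(f"{n}0.npz",im=im,d=d); cv2.imwrite(f"pics/{n}0.png",cv2.cvtColor(im,cv2.COLOR_RGB2BGR))
    c=ctrl.camera_info(n); print(n,{k:np.round(v,3).tolist() for k,v in c.items()})
o=ctrl.get_obs(); print({k:np.round(v,3).tolist() for k,v in o.items()})
E
```

```text
top {'camera_matrix': [[412.553, 0.0, 280.104], [0.0, 412.553, 211.383], [0.0, 0.0, 1.0]], 'distortion': [-0.093, 0.0, 0.0, 0.0, 0.0], 'R': [[0.005, -0.999, 0.038], [-0.992, -0.009, -0.122], [0.123, -0.037, -0.992]], 't': [-0.034, 0.556, 1.058]}
side {'camera_matrix': [[498.372, 0.0, 278.246], [0.0, 498.372, 207.487], [0.0, 0.0, 1.0]], 'distortion': [-0.136, 0.0, 0.0, 0.0, 0.0], 'R': [[-0.963, -0.267, 0.017], [-0.192, 0.644, -0.741], [0.187, -0.717, -0.672]], 't': [0.556, 0.19, 1.086]}
{'t': 0.1, 'q': [-1.458, 0.053, 1.614, -0.0, 1.476, -0.119], 'dq': [-0.002, -0.002, -0.003, -0.001, -0.002, -0.001], 'effort': [0.0, -39.49, -37.137, -0.0, 0.004, 0.0], 'tool_pos': [0.144, -0.608, 0.23], 'tool_rot': [-3.119, -0.363, 0.0], 'contact_force': [-0.659, -0.336, 0.149], 'wrist_torque': [-0.023, 0.009, -0.024], 'grip_force': 0.0, 'opening': 0.085}
```

View pics/top0.png

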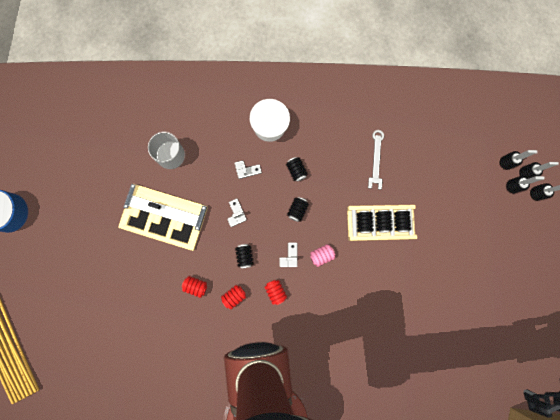

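View pics/side0.png

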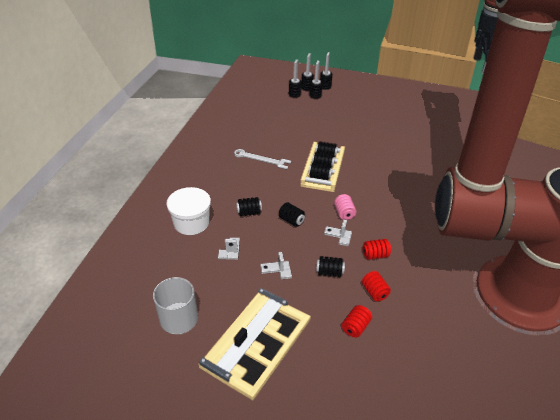

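```bash
cat > h.py <<'E'
from station import ctrl
import cv2,numpy as np
from scipy.spatial.transform import Rotation as Ro
def grab(n):
    im,d=ctrl.get_image(n); return im,d
def rays(n,uv):
    c=ctrl.camera_info(n); K=np.array(c["camera_matrix"]);R=np.array(c["R"]);t=np.array(c["t"])
    p=cv2.undistortPoints(np.float64(uv).reshape(-1,1,2),K,np.array(c["distortion"]))[:,0]
    return np.c_[p,np.ones(len(p))],R,t
def plane(n,uv,z):
    r,R,t=rays(n,uv); C=-R.T@t; w=r@R; s=(z-C[2])/w[:,2]; return C+w*s[:,None]
def cloud(n,d):
    v,u=np.mgrid[:420,:560]; r,R,t=rays(n,np.c_[u.ravel(),v.ravel()])
    return ((r*d.reshape(-1,1)-t)@R).reshape(420,560,3)
E
python3 - <<'E'
from h import *
for n in("top","side"):
    f=np.load(n+"0.npz");im,d=f["im"],f["d"];P=cloud(n,d)
    hsv=cv2.cvtColor(im,cv2.COLOR_RGB2HSV)
    X=P[...,0];Y=P[...,1];Z=P[...,2]
    reg=(X>.25)&(X<.75)&(abs(Y)<.45)&(d>0)
    b=reg&(abs(Z)<.004); print(n,"bench",Z[b].mean(),Z[b].std())
    for nm,m in(("metal",(hsv[...,1]<70)&(hsv[...,2]>90)),("black",(hsv[...,2]<60)),("wood",(hsv[...,0]>15)&(hsv[...,0]<32)&(hsv[...,1]>60)&(hsv[...,2]>120))):
        k,l,s,c=cv2.connectedComponentsWithStats((m&reg).astype(np.uint8))
        for i in range(1,k):
            if s[i,4]<40: continue
            q=P[l==i]; print(nm,c[i].round(1),s[i,4],"xyz",np.median(q,0).round(3),"zmax",np.percentile(q[:,2],[5,95]).round(3))
im=np.load("top0.npz")["im"][150:275,112:312];im2=np.load("side0.npz")["im"][190:400,190:370]
a=cv2.resize(im,None,fx=4,fy=4,interpolation=cv2.INTER_CUBIC);cv2.imwrite("pics/ctop.png",a[...,::-1])
E
```

```text
top bench 0.000762634773806917 0.001752203639339814
metal [166.  152.1] 916 xyz [0.717 0.282 0.025] zmax [0.001 0.085]
metal [375.7 169.4] 372 xyz [ 0.676 -0.298  0.007] zmax [0.    0.011]
metal [246.2 169.5] 328 xyz [0.673 0.066 0.009] zmax [0.    0.045]
metal [162.8 213.2] 2565 xyz [0.556 0.281 0.017] zmax [0.012 0.028]
metal [235.9 213.3] 343 xyz [0.548 0.089 0.009] zmax [-0.     0.044]
metal [379.2 223.5] 1102 xyz [ 0.52  -0.295  0.024] zmax [0.008 0.044]
metal [289.8 256.3] 358 xyz [ 0.434 -0.058  0.008] zmax [0.    0.045]
black [296.3 168.1] 271 xyz [ 0.673 -0.072  0.04 ] zmax [0.029 0.046]
black [298.  208.4] 287 xyz [ 0.565 -0.077  0.041] zmax [0.029 0.046]
black [139.1 220.1] 185 xyz [0.533 0.348 0.007] zmax [0.004 0.01 ]
black [402.1 220.4] 262 xyz [ 0.534 -0.354  0.049] zmax [0.034 0.054]
black [364.5 221.4] 267 xyz [ 0.531 -0.252  0.049] zmax [0.04  0.054]
black [383.3 220.8] 257 xyz [ 0.532 -0.302  0.049] zmax [0.037 0.054]
black [160.3 226.7] 198 xyz [0.514 0.289 0.008] zmax [0.004 0.011]
black [182.4 233.3] 199 xyz [0.496 0.229 0.008] zmax [0.004 0.011]
black [244.3 25
[... 1454 characters left out ...]
] zmax [0.214 0.272]
black [248.9 206.5] 355 xyz [ 0.671 -0.062  0.034] zmax [0.009 0.044]
black [289.8 213.3] 364 xyz [ 0.567 -0.067  0.035] zmax [0.01  0.043]
black [330.2 266.7] 431 xyz [0.439 0.078 0.035] zmax [0.012 0.043]
black [285.1 323.7] 292 xyz [0.498 0.227 0.005] zmax [0.003 0.008]
black [240.4 336.8] 144 xyz [0.568 0.307 0.045] zmax [0.027 0.05 ]
black [268.7 345.3] 364 xyz [0.516 0.285 0.005] zmax [0.002 0.008]
black [251.2 369. ] 417 xyz [0.533 0.344 0.005] zmax [0.003 0.008]
wood [322.2 171.5] 626 xyz [ 0.518 -0.261  0.016] zmax [-0.001  0.025]
wood [236.  328.1] 1072 xyz [0.591 0.271 0.013] zmax [0.01  0.016]
wood [265.5 353.1] 2227 xyz [0.514 0.315 0.013] zmax [0.004 0.016]
```

View pics/ctop.png

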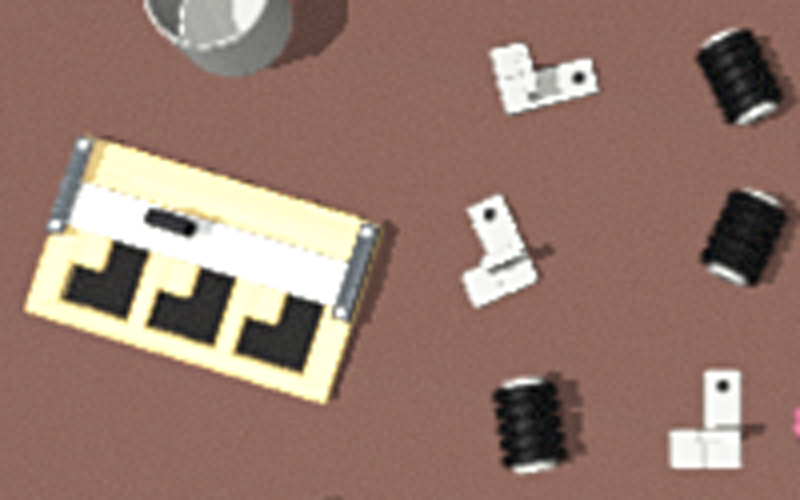

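```bash
cat >> h.py <<'E'
def both():
    return {n:grab(n) for n in("top","side")}
def near(P,xy,r): return np.hypot(P[...,0]-xy[0],P[...,1]-xy[1])<r
def rect(pts):
    (c,(w,h),a)=cv2.minAreaRect((pts[:,:2]*1000).astype(np.float32))
    if w<h: w,h,a=h,w,a+90
    return np.array(c)/1000,(round(w,1),round(h,1)),a   # long-side angle deg
def uvof(m): v,u=np.nonzero(m); return np.c_[u,v]
def biggest(m):
    k,l,s,c=cv2.connectedComponentsWithStats(m.astype(np.uint8)); return l==1+np.argmax(s[1:,4])
def bracket(im,d,xy,n="top"):
    P=cloud(n,d); hsv=cv2.cvtColor(im,cv2.COLOR_RGB2HSV)
    m=biggest(near(P,xy,.06)&(((hsv[...,1]<70)&(hsv[...,2]>90))|(P[...,2]>.02)))
    foot=m&(P[...,2]<.016)
    c,wh,a=rect(plane(n,uvof(foot),.008)); lug=P[m&(P[...,2]>.033)].mean(0)
    # try 4 yaws: origin = c - Rot(yaw)*(12,7); choose closest to lug with long side along a
    best=min(((np.hypot(*(c-R2(y)@[.012,.007]-lug[:2])),y) for y in(a,a+180)))
    o=c-R2(best[1])@[.012,.007]
    return o.round(4),lug.round(4),wh,((best[1]+180)%360-180),best[0]
def R2(a): a=np.radians(a); return np.array([[np.cos(a),-np.sin(a)],[np.sin(a),np.cos(a)]])
def insul(im,d,xy,n="top",z=.022):
    P=cloud(n,d); m=biggest(near(P,xy,.045)&(P[...,2]>.008)&(P[...,2]<.06)); return rect(plane(n,uvof(m),z))
E
python3 - <<'E'
from h import *
D={n:(lambda f:(f["im"],f["d"]))(np.load(n+"0.npz")) for n in("top","side")}
for xy in((.673,.066),(.548,.089),(.434,-.058)): print("br",bracket(*D["top"],xy))
for xy in((.673,-.072),(.565,-.077),(.438,.065)): print("in",insul(*D["top"],xy))
for n in D:
    im,d=D[n];P=cloud(n,d);hsv=cv2.cvtColor(im,cv2.COLOR_RGB2HSV)
    bm=biggest(near(P,(.55,.285),.14)&(P[...,2]>.009)&(P[...,2]<.03)); c,wh,a=rect(plane(n,uvof(bm),.014)); print(n,"board",c,wh,a)
    by=(a+180)%180-90  # long side is board y
    o=c-R2(by)@[.010,0];print("origin",o,"yaw",by)
    for xy in((.533,.348),(.514,.289),(.496,.229)):
        m=biggest(near(P,xy,.04)&(hsv[...,2]<60)&(P[...,2]<.014)); q=plane(n,uvof(m),.006)[:,:2]; q=(q-o)@R2(by)
        print(" pocket ext",np.percentile(q,[1,99],axis=0).round(4).tolist())
    kb=near(P,(.568,.307),.05)&(P[...,2]>.036)&(hsv[...,2]<80); print(" block",((P[kb][:,:2].mean(0)-o)@R2(by)).round(4),P[kb].mean(0),kb.sum())
    for y in(-.354,-.302,-.252):
        m=near(P,(.532,y),.03)&(P[...,2]>.045)&(hsv[...,2]<60); print(" base",P[m].mean(0).round(4))
    cm=biggest(near(P,(.532,-.302),.14)&(P[...,2]>.006)); print(" cradle",rect(plane(n,uvof(cm),.024)))
E
```

```text
br (array([0.6708, 0.0684]), array([0.6697, 0.0674, 0.0438]), (68.6, 49.7), -75.16071319580078, np.float64(0.0014828839399555756))
br (array([0.5484, 0.0839]), array([0.5475, 0.0828, 0.0438]), (68.2, 50.2), 23.860427856445312, np.float64(0.001437950830569792))
br (array([ 0.4316, -0.0597]), array([ 0.4311, -0.0597,  0.0453]), (67.1, 48.4), 0.02717791125178337, np.float64(0.0004100953924543617))
in (array([ 0.67569556, -0.07480753]), (64.3, 43.2), 26.332426071166992)
in (array([ 0.56512836, -0.0785073 ]), (63.2, 43.2), 153.78709411621094)
in (array([0.43885315, 0.06375259]), (60.7, 44.0), 8.805174827575684)
top board [0.54252167 0.2873894 ] (217.5, 125.7) 73.61966705322266
origin [0.53292756 0.29020953] yaw -16.380332946777344
 pocket ext [[-0.0351, 0.0411], [0.0078, 0.082]]
 pocket ext [[-0.0354, -0.0205], [0.0079, 0.0228]]
 pocket ext [[-0.0347, -0.0833], [0.0083, -0.0403]]
 block [0.0312 0.0182] [0.56804905 0.29889401 0.0490881 ] 42
 base [ 0.5336 -0.3577  0.0499]
 base [ 0.5328 -0.3065  0.0503]
 base [ 0.5302 -0.2545  0.0502]
 cradle (array([ 0.53052911, -0.3054418 ]), (189.0, 94.8), 90.61166602373123)
side board [0.54312073 0.28420764] (222.1, 129.7) 73.26256561279297
origin [0.53354438 0.2870875 ] yaw -16.73743438720703
 pocket ext [[-0.0369, 0.0397], [0.0127, 0.0835]]
 pocket ext [[-0.0359, -0.0221], [0.0134, 0.0213]]
 pocket ext [[-0.0356, -0.0814], [0.0134, -0.0418]]
 block [0.0285 0.0283] [0.56895138 0.30600417 0.04573169] 107
 base [ 0.536  -0.354   0.0482]
 base [ 0.5326 -0.3033  0.049 ]
 base [ 0.5307 -0.2527  0.0488]
 cradle (array([ 0.52984076, -0.29963181]), (215.0, 94.4), 91.83319246768951)
```

```bash
cat >> h.py <<'E'
def plan(x,y,z,yawy=None):
    o=ctrl.get_obs(); R=Ro.from_rotvec(o["tool_rot"]); M=R.as_matrix(); p=np.array(o["tool_pos"])
    cur=np.degrees(np.arctan2(M[1,1],M[0,1])); 
    dy=0 if yawy is None else (yawy-cur+90)%180-90
    yw=np.radians(cur+dy); ty=np.array([np.cos(yw),np.sin(yw),0]); tz=np.array([0,0,-1.]); T=np.c_[np.cross(ty,tz),ty,tz]
    rv=np.degrees((R.inv()*Ro.from_matrix(T)).as_rotvec())
    print("t %.1f"%o["t"],"pos",p.round(4),"yawy %.1f"%cur,"open %.4f"%o["opening"],"grip %.1f"%o["grip_force"],"F",np.round(o["contact_force"],1),"q6 %.2f"%o["q"][5])
    print("rotvec",rv.round(2),"then linear",(T.T@(np.array([x,y,z])-p)).round(4),"q6end %.2f"%(np.arctan2(y,x)-yw))
E
python3 -c "
from h import *
plan(.568,.302,.13,-16.5)"
```

```text
t 0.1 pos [ 0.1435 -0.6077  0.2302] yawy -76.7 open 0.0855 grip 0.0 F [-0.7 -0.3  0.1] q6 -0.12
rotvec [ -0.09  -0.07 -60.22] then linear [0.9928 0.1486 0.1002] q6end 0.78
```

{"name": "jog_arm", "arguments": {"steps": [{"delta_rot":[0,0,-7.53],"linear":[0,0,0],"grip":0.04},{"delta_rot":[0,0,-7.53],"linear":[0,0,0],"grip":0.04},{"delta_rot":[0,0,-7.53],"linear":[0,0,0],"grip":0.04},{"delta_rot":[0,0,-7.53],"linear":[0,0,0],"grip":0.04},{"delta_rot":[0,0,-7.53],"linear":[0,0,0],"grip":0.04},{"delta_rot":[0,0,-7.53],"linear":[0,0,0],"grip":0.04},{"delta_rot":[0,0,-7.53],"linear":[0,0,0],"grip":0.04},{"delta_rot":[0,0,-7.53],"linear":[0,0,0],"grip":0.04}]}}

```text
t: 0.9
tool_pos: [0.1435, -0.6079, 0.2305]
tool_rot: [-2.511, -1.886, -0.001]
contact_force: [0.1, -0.6, 1.1]
opening: 0.0403
grip_force: 0.0
```

{"name": "jog_arm", "arguments": {"steps": [{"delta_rot":[0,0,0],"linear":[0.045,0.0068,0],"grip":0.04},{"delta_rot":[0,0,0],"linear":[0.045,0.0068,0],"grip":0.04},{"delta_rot":[0,0,0],"linear":[0.045,0.0068,0],"grip":0.04},{"delta_rot":[0,0,0],"linear":[0.045,0.0068,0],"grip":0.04},{"delta_rot":[0,0,0],"linear":[0.045,0.0068,0],"grip":0.04},{"delta_rot":[0,0,0],"linear":[0.045,0.0068,0],"grip":0.04},{"delta_rot":[0,0,0],"linear":[0.045,0.0068,0],"grip":0.04},{"delta_rot":[0,0,0],"linear":[0.045,0.0068,0],"grip":0.04},{"delta_rot":[0,0,0],"linear":[0.045,0.0068,0],"grip":0.04},{"delta_rot":[0,0,0],"linear":[0.045,0.0068,0],"grip":0.04}]}}

```text
t: 1.9
tool_pos: [0.3366, -0.1942, 0.2309]
tool_rot: [2.517, 1.879, 0.0]
contact_force: [1.8, 0.1, 0.9]
opening: 0.0401
grip_force: 0.0
```

{"name": "jog_arm", "arguments": {"steps": [{"delta_rot":[0,0,0],"linear":[0.045,0.0068,0.01],"grip":0.04},{"delta_rot":[0,0,0],"linear":[0.045,0.0068,0.01],"grip":0.04},{"delta_rot":[0,0,0],"linear":[0.045,0.0068,0.01],"grip":0.04},{"delta_rot":[0,0,0],"linear":[0.045,0.0068,0.01],"grip":0.04},{"delta_rot":[0,0,0],"linear":[0.045,0.0068,0.01],"grip":0.04},{"delta_rot":[0,0,0],"linear":[0.045,0.0068,0.01],"grip":0.04},{"delta_rot":[0,0,0],"linear":[0.045,0.0068,0.01],"grip":0.04},{"delta_rot":[0,0,0],"linear":[0.045,0.0068,0.01],"grip":0.04},{"delta_rot":[0,0,0],"linear":[0.045,0.0068,0.01],"grip":0.04},{"delta_rot":[0,0,0],"linear":[0.045,0.0068,0.01],"grip":0.04}]}}

```text
t: 2.9
tool_pos: [0.5294, 0.2181, 0.1303]
tool_rot: [-2.516, -1.881, 0.001]
contact_force: [0.8, -0.2, 1.2]
opening: 0.0402
grip_force: 0.0
```

```bash
python3 -c "
from h import *
plan(.568,.302,.026,-16.5)"
```

```text
t 2.9 pos [0.5294 0.2181 0.1303] yawy -16.4 open 0.0402 grip 0.0 F [ 0.8 -0.2  1.2] q6 0.55
rotvec [-0.03  0.03  0.06] then linear [0.0914 0.0132 0.1043] q6end 0.78
```

{"name": "jog_arm", "arguments": {"steps": [{"delta_rot":[0,0,0],"linear":[0.0457,0.0066,0],"grip":0.04},{"delta_rot":[0,0,0],"linear":[0.0457,0.0066,0],"grip":0.04},{"delta_rot":[0,0,0],"linear":[0,0,0.035],"grip":0.04},{"delta_rot":[0,0,0],"linear":[0,0,0.035],"grip":0.04},{"delta_rot":[0,0,0],"linear":[0,0,0.022],"grip":0.04},{"delta_rot":[0,0,0],"linear":[0,0,0.01],"grip":0.04},{"delta_rot":[0,0,0],"linear":[0,0,0],"grip":0},{"delta_rot":[0,0,0],"linear":[0,0,0],"grip":0},{"delta_rot":[0,0,0],"linear":[0,0,0],"grip":0},{"delta_rot":[0,0,0],"linear":[0,0,0],"grip":0}], "newtons": 30}}

```text
t: 3.9
tool_pos: [0.5686, 0.3003, 0.0305]
tool_rot: [2.516, 1.88, 0.003]
contact_force: [1.3, -0.1, -2.1]
opening: 0.0111
grip_force: 35.3
```

Gripped (11 mm). Draw along +tool y (board +x) 32 mm, open, back off up and away.

{"name": "jog_arm", "arguments": {"steps": [{"delta_rot":[0,0,0],"linear":[0,0.008,0],"grip":0},{"delta_rot":[0,0,0],"linear":[0,0.008,0],"grip":0},{"delta_rot":[0,0,0],"linear":[0,0.008,0],"grip":0},{"delta_rot":[0,0,0],"linear":[0,0.008,0],"grip":0},{"delta_rot":[0,0,0],"linear":[0,0.001,0],"grip":0},{"delta_rot":[0,0,0],"linear":[0,0,0],"grip":0}]}}

```text
t: 4.5
tool_pos: [0.5946, 0.2926, 0.0304]
tool_rot: [-2.509, -1.874, 0.016]
contact_force: [-25.0, 2.8, 18.7]
opening: 0.011
grip_force: 38.4
```

{"name": "jog_arm", "arguments": {"steps": [{"delta_rot":[0,0,0],"linear":[0,0,0],"grip":0.04},{"delta_rot":[0,0,0],"linear":[0,0,0],"grip":0.04},{"delta_rot":[0,0,0],"linear":[0,0,-0.035],"grip":0.04},{"delta_rot":[0,0,0],"linear":[0,0,-0.045],"grip":0.04},{"delta_rot":[0,0,0],"linear":[-0.045,0,-0.045],"grip":0.04},{"delta_rot":[0,0,0],"linear":[-0.05,0,0],"grip":0.04},{"delta_rot":[0,0,0],"linear":[-0.05,0,0],"grip":0.04},{"delta_rot":[0,0,0],"linear":[-0.05,0,0],"grip":0.04},{"delta_rot":[0,0,0],"linear":[-0.05,0,0],"grip":0.04},{"delta_rot":[0,0,0],"linear":[0,0,0],"grip":0.04}]}}

```text
t: 5.5
tool_pos: [0.5324, 0.0599, 0.1447]
tool_rot: [2.521, 1.87, -0.001]
contact_force: [1.1, 1.1, -0.7]
opening: 0.0396
grip_force: 0.0
```

Run:
```python
from h import *
im,d=grab("top"); cv2.imwrite("pics/t1.png",cv2.resize(im[130:290,105:325],None,fx=3.5,fy=3.5,interpolation=cv2.INTER_CUBIC)[...,::-1])
si,sd=grab("side"); cv2.imwrite("pics/s1.png",si[...,::-1])
for n,im_,d_ in(("top",im,d),("side",si,sd)):
    P=cloud(n,d_);hsv=cv2.cvtColor(im_,cv2.COLOR_RGB2HSV)
    for xy in((.54,.35),(.523,.289),(.505,.229)):
        m=biggest(near(P,xy,.045)&(hsv[...,2]<70)&(P[...,2]<.014)); q=plane(n,uvof(m),.006)
        print(n,"pocket",rect(q),m.sum())
plan(.4316,-.0597,.13,0)
```

```text
top pocket (array([0.54491064, 0.35088708]), (61.0, 41.1), 163.75592041015625) 240
top pocket (array([0.52815601, 0.29320016]), (60.5, 44.1), 163.44049835205078) 246
top pocket (array([0.5104404 , 0.23228378]), (61.1, 44.7), 163.13519287109375) 259
side pocket (array([0.54527148, 0.34781546]), (62.6, 45.4), 163.18758392333984) 482
side pocket (array([0.52825604, 0.28837576]), (62.1, 44.3), 162.94573211669922) 421
side pocket (array([0.51070908, 0.22970131]), (61.5, 41.2), 164.51951599121094) 338
t 5.6 pos [0.5335 0.0635 0.1451] yawy -16.7 open 0.0399 grip 0.0 F [-0.1 -0.  -0.6] q6 0.27
rotvec [  0.1   -0.02 -16.66] then linear [-0.1232 -0.1019  0.0151] q6end -0.14
```

View pics/t1.png

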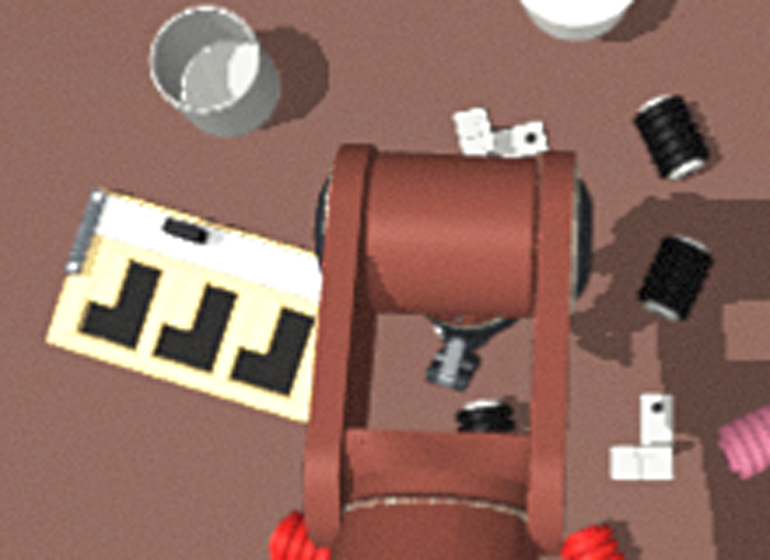

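Run:
```python
from h import *
A=[np.load("top0.npz"),np.load("side0.npz")]
a=dict(top=(A[0]["im"],A[0]["d"]),side=(A[1]["im"],A[1]["d"]));b=both()
for n in a:
    c=[]
    for im,d in(a[n],b[n]):
        P=cloud(n,d);hsv=cv2.cvtColor(im,cv2.COLOR_RGB2HSV)
        m=biggest(near(P,(.58,.305),.05)&(P[...,2]>.036)&(hsv[...,2]<80)); c.append(P[m].mean(0)); print(n,m.sum())
    dd=(c[1]-c[0]); print(n,dd.round(4),dd[:2]@R2(-16.4))
```

```text
top 42
top 44
top [ 0.0253 -0.0071  0.0002] [0.02625919 0.00031662]
side 107
side 116
side [ 0.0267 -0.0076 -0.    ] [0.0277627 0.0002046]
```

Run:
```python
from h import *
b=both()
for xy in((.431,-.06),(.67,.068)):
  for n in b:
    im,d=b[n]; P=cloud(n,d); 
    try:
        r=bracket(im,d,xy,n); o=r[0]; m=near(P,o,.02)&(P[...,2]>.037)&(P[...,2]<.05)
        # lug top rectangle via rays at z=.044
        print(n,r, rect(plane(n,uvof(m),.044)))
    except Exception as e: print(n,e)
plan(.4313,-.0597,.1,0)
```

```text
top (array([ 0.4316, -0.0597]), array([ 0.4312, -0.0597,  0.0448]), (67.1, 48.4), 0.02717791125178337, np.float64(0.0004029341049209791)) (array([ 0.43116171, -0.05974714]), (23.4, 5.2), 90.24572943150997)
side (array([ 0.4244, -0.0493]), array([ 0.4317, -0.0558,  0.0406]), (81.1, 67.8), -47.893463134765625, np.float64(0.009723662207813536)) (array([ 0.43168274, -0.05335871]), (23.6, 7.5), 90.42352253198624)
top (array([0.6756, 0.0717]), array([0.67  , 0.0676, 0.0443]), (75.5, 37.2), -92.41886138916016, np.float64(0.006995271372525513)) (array([0.6706673 , 0.06811363]), (26.9, 8.0), 16.524715423583984)
side (array([0.6707, 0.0728]), array([0.6711, 0.0708, 0.0399]), (70.4, 48.2), -73.42229843139648, np.float64(0.0020374643251306456)) (array([0.67052521, 0.07347044]), (25.5, 12.6), 16.58429527282715)
t 5.8 pos [0.5333 0.0659 0.1448] yawy -16.4 open 0.0401 grip 0.0 F [ 0.8 -0.1  0.4] q6 0.27
rotvec [ 3.00e-02 -1.00e-02 -1.64e+01] then linear [-0.1256 -0.102   0.0448] q6end -0.14
```

{"name": "jog_arm", "arguments": {"steps": [{"delta_rot":[0,0,-8.2],"linear":[0,0,0],"grip":0.04},{"delta_rot":[0,0,-8.2],"linear":[0,0,0],"grip":0.04},{"delta_rot":[0,0,0],"linear":[-0.042,-0.034,0],"grip":0.04},{"delta_rot":[0,0,0],"linear":[-0.042,-0.034,0],"grip":0.04},{"delta_rot":[0,0,0],"linear":[-0.0413,-0.034,0],"grip":0.04},{"delta_rot":[0,0,0],"linear":[0,0,0.04],"grip":0.04},{"delta_rot":[0,0,0],"linear":[0,0,0.04],"grip":0.04},{"delta_rot":[0,0,0],"linear":[0,0,0.02],"grip":0.04},{"delta_rot":[0,0,0],"linear":[0,0,0],"grip":0.04}]}}

```text
t: 6.7
tool_pos: [0.4353, -0.0497, 0.0413]
tool_rot: [-2.217, -2.217, 0.006]
contact_force: [0.2, -0.8, -0.1]
opening: 0.0402
grip_force: 0.0
```

```bash
python3 -c "
from h import *
plan(.4313,-.0592,.016,0)"
```

```text
t 6.7 pos [ 0.4353 -0.0497  0.0413] yawy 0.0 open 0.0402 grip 0.0 F [ 0.2 -0.8 -0.1] q6 -0.28
rotvec [-0.4  -0.12  0.  ] then linear [-0.0095 -0.004   0.0253] q6end -0.14
```

{"name": "jog_arm", "arguments": {"steps": [{"delta_rot":[0,0,0],"linear":[0,0,0],"grip":0.04},{"delta_rot":[0,0,0],"linear":[0,0,0],"grip":0.04}]}}

```text
t: 6.9
tool_pos: [0.4397, -0.0511, 0.0466]
tool_rot: [2.22, 2.219, 0.003]
contact_force: [0.9, 0.1, -0.1]
opening: 0.0399
grip_force: 0.0
```

```bash
python3 -c "
from h import *
plan(.4313,-.0592,.016,0)"
```

```text
t 6.9 pos [ 0.4397 -0.0511  0.0466] yawy -0.0 open 0.0399 grip 0.0 F [ 0.9  0.1 -0.1] q6 -0.28
rotvec [ 0.18  0.05 -0.01] then linear [-0.0081 -0.0084  0.0306] q6end -0.14
```

{"name": "jog_arm", "arguments": {"steps": [{"delta_rot":[0,0,0],"linear":[-0.008,-0.0084,0],"grip":0.04},{"delta_rot":[0,0,0],"linear":[0,0,0.02],"grip":0.04},{"delta_rot":[0,0,0],"linear":[0,0,0.01],"grip":0.04},{"delta_rot":[0,0,0],"linear":[0,0,0],"grip":0.04},{"delta_rot":[0,0,0],"linear":[0,0,0],"grip":0},{"delta_rot":[0,0,0],"linear":[0,0,0],"grip":0},{"delta_rot":[0,0,0],"linear":[0,0,0],"grip":0},{"delta_rot":[0,0,0],"linear":[0,0,0],"grip":0},{"delta_rot":[0,0,0],"linear":[0,0,-0.03],"grip":0},{"delta_rot":[0,0,0],"linear":[0,0,-0.04],"grip":0}], "newtons": 45}}

```text
t: 7.9
tool_pos: [0.4268, -0.0583, 0.0826]
tool_rot: [-2.218, -2.216, 0.005]
contact_force: [0.8, -0.3, -0.7]
opening: 0.0071
grip_force: 44.2
```

```bash
python3 -c "
from h import *
plan(.4968,.2283,.09,-16.6)"
```

```text
t 7.9 pos [ 0.4268 -0.0583  0.0826] yawy -0.1 open 0.0071 grip 44.2 F [ 0.8 -0.3 -0.7] q6 -0.31
rotvec [-0.41 -0.07 16.53] then linear [ 0.2946 -0.0148 -0.0074] q6end 0.72
```

{"name": "jog_arm", "arguments": {"steps": [{"delta_rot":[0,0,5.5],"linear":[0,0,-0.02],"grip":0},{"delta_rot":[0,0,5.5],"linear":[0,0,0],"grip":0},{"delta_rot":[0,0,5.5],"linear":[0,0,0],"grip":0},{"delta_rot":[0,0,0],"linear":[0.045,0,0],"grip":0},{"delta_rot":[0,0,0],"linear":[0.045,0,0],"grip":0},{"delta_rot":[0,0,0],"linear":[0.045,0,0],"grip":0},{"delta_rot":[0,0,0],"linear":[0.045,0,0],"grip":0},{"delta_rot":[0,0,0],"linear":[0.045,0,0],"grip":0},{"delta_rot":[0,0,0],"linear":[0.045,0,0],"grip":0},{"delta_rot":[0,0,0],"linear":[0,0,0],"grip":0}]}}

```text
t: 8.9
tool_pos: [0.5069, 0.2039, 0.1045]
tool_rot: [-2.513, -1.884, -0.002]
contact_force: [-0.2, -1.4, -2.2]
opening: 0.0078
grip_force: 44.2
```

```bash
python3 -c "
from h import *
plan(.5322,.3471,.09,-16.6)"
```

```text
t 8.9 pos [0.5069 0.2039 0.1045] yawy -16.3 open 0.0078 grip 44.2 F [-0.2 -1.4 -2.2] q6 0.53
rotvec [-0.02 -0.09  0.32] then linear [ 0.1444 -0.0167  0.0145] q6end 0.87
```

{"name": "jog_arm", "arguments": {"steps": [{"delta_rot":[0,0,0.3],"linear":[0.04,-0.0042,0],"grip":0},{"delta_rot":[0,0,0],"linear":[0.04,-0.0042,0],"grip":0},{"delta_rot":[0,0,0],"linear":[0.04,-0.0042,0],"grip":0},{"delta_rot":[0,0,0],"linear":[0.0244,-0.0042,0],"grip":0},{"delta_rot":[0,0,0],"linear":[0,0,0.03],"grip":0},{"delta_rot":[0,0,0],"linear":[0,0,0.02],"grip":0},{"delta_rot":[0,0,0],"linear":[0,0,0],"grip":0},{"delta_rot":[0,0,0],"linear":[0,0,0],"grip":0}]}}

```text
t: 9.7
tool_pos: [0.5317, 0.342, 0.0541]
tool_rot: [-2.524, -1.871, 0.003]
contact_force: [0.9, 1.1, -1.4]
opening: 0.0076
grip_force: 44.2
```

Run:
```python
from h import *
plan(.5322,.3471,.035,-16.6)
b=both()
for n in b:
    im,d=b[n]; cv2.imwrite(f"pics/{n}2.png",im[...,::-1])
    m=np.hstack([cv2.resize(b["top"][0][150:280,100:230],(400,400),interpolation=2),cv2.resize(b["side"][0][270:400,180:310],(400,400),interpolation=2)])
cv2.imwrite("pics/m2.png",m[...,::-1])
```

```text
t 9.7 pos [0.5317 0.342  0.0541] yawy -16.9 open 0.0076 grip 44.2 F [ 0.9  1.1 -1.4] q6 0.75
rotvec [-0.07  0.07 -0.3 ] then linear [ 0.005  -0.001   0.0191] q6end 0.87
```

View pics/m2.png

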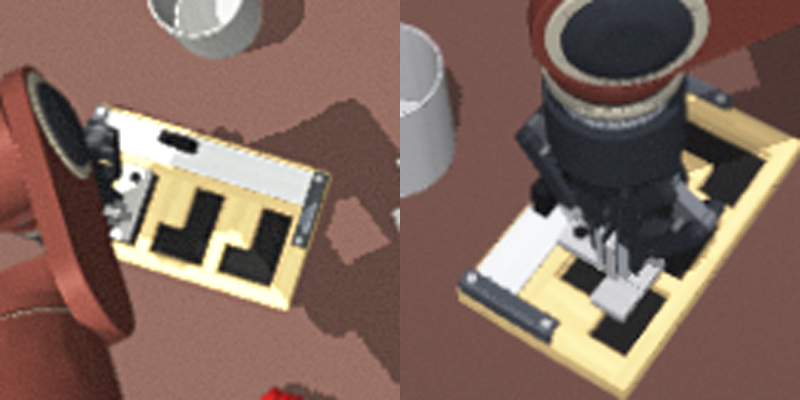

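{"name": "jog_arm", "arguments": {"steps": [{"delta_rot":[0,0,-0.3],"linear":[0.005,-0.001,0],"grip":0},{"delta_rot":[0,0,0],"linear":[0,0,0.012],"grip":0},{"delta_rot":[0,0,0],"linear":[0,0,0],"grip":0},{"delta_rot":[0,0,0],"linear":[0,0,0.006],"grip":0},{"delta_rot":[0,0,0],"linear":[0,0,0.005],"grip":0},{"delta_rot":[0,0,0],"linear":[0,0,0.004],"grip":0},{"delta_rot":[0,0,0],"linear":[0,0,0],"grip":0}]}}

```text
t: 10.5
tool_pos: [0.532, 0.3474, 0.0265]
tool_rot: [-2.518, -1.878, 0.003]
contact_force: [-0.1, -0.2, -1.9]
opening: 0.0069
grip_force: 44.2
```

Run:
```python
from h import *
plan(.5322,.3471,.023,-16.6)
```

```text
t 10.5 pos [0.532  0.3474 0.0265] yawy -16.6 open 0.0069 grip 44.2 F [-0.1 -0.2 -1.9] q6 0.75
rotvec [-0.08  0.07  0.02] then linear [-0.0003  0.0003  0.0035] q6end 0.87
```

{"name": "jog_arm", "arguments": {"steps": [{"delta_rot":[0,0,0],"linear":[0,0,0.003],"grip":0},{"delta_rot":[0,0,0],"linear":[0,0,0.002],"grip":0},{"delta_rot":[0,0,0],"linear":[0,0,0],"grip":0.03},{"delta_rot":[0,0,0],"linear":[0,0,0],"grip":0.03},{"delta_rot":[0,0,0],"linear":[0,0,-0.03],"grip":0.03},{"delta_rot":[0,0,0],"linear":[0,0,-0.04],"grip":0.03},{"delta_rot":[0,0,0],"linear":[-0.04,0,0],"grip":0.03},{"delta_rot":[0,0,0],"linear":[-0.045,0,0],"grip":0.03},{"delta_rot":[0,0,0],"linear":[-0.045,0,0],"grip":0.03},{"delta_rot":[0,0,0],"linear":[-0.045,0,0],"grip":0.03}]}}

```text
t: 11.5
tool_pos: [0.4825, 0.1788, 0.0934]
tool_rot: [2.517, 1.878, 0.002]
contact_force: [1.1, -0.7, 0.8]
opening: 0.03
grip_force: 0.0
```

{"name": "jog_arm", "arguments": {"steps": [{"delta_rot":[0,0,0],"linear":[-0.045,0,0],"grip":0.03},{"delta_rot":[0,0,0],"linear":[-0.045,0,0],"grip":0.03},{"delta_rot":[0,0,0],"linear":[0,-0.045,0],"grip":0.03},{"delta_rot":[0,0,0],"linear":[0,-0.045,0],"grip":0.03},{"delta_rot":[0,0,0],"linear":[-0.045,0,0],"grip":0.03},{"delta_rot":[0,0,0],"linear":[-0.045,0,0],"grip":0.03},{"delta_rot":[0,0,0],"linear":[0,0,0],"grip":0.04}]}}

```text
t: 12.2
tool_pos: [0.3447, 0.0301, 0.0932]
tool_rot: [2.522, 1.868, 0.002]
contact_force: [0.4, 0.8, -0.0]
opening: 0.0399
grip_force: 0.0
```

Run:
```python
from h import *
b=both()
for xy in((.67,.068),(.548,.084)):
    try: print(bracket(*b["top"],xy))
    except Exception as e: print(e)
for n in b:
    P=cloud(n,b[n][1]); m=near(P,(.5322,.3471),.03)&(P[...,2]>.036)&(P[...,2]<.06); print(n,P[m].mean(0) if m.any() else 0,np.percentile(P[m][:,2],95))
plan(.5484,.0839,.1,24)
m=np.hstack([cv2.resize(b["top"][0][130:290,100:300],(400,320),interpolation=2),cv2.resize(b["side"][0][220:400,180:405],(400,320),interpolation=2)])
cv2.imwrite("pics/m3.png",m[...,::-1])
```

```text
(array([0.6711, 0.0685]), array([0.6697, 0.0674, 0.0438]), (68.6, 49.0), -75.03076076507568, np.float64(0.0018033241267660749))
(array([0.5484, 0.0838]), array([0.5476, 0.0826, 0.0442]), (68.0, 50.6), 24.612932205200195, np.float64(0.0015131099221859649))
top [0.53141754 0.346115   0.04966178] 0.05370962308551793
side [0.53321681 0.34991567 0.04619721] 0.050941444390461
t 12.3 pos [0.3456 0.0326 0.0934] yawy -16.7 open 0.0397 grip 0.0 F [ 0.9 -0.1 -0.1] q6 0.17
rotvec [  0.14  -0.   -40.74] then linear [-0.0356  0.2061 -0.0066] q6end -0.27
```

View pics/m3.png

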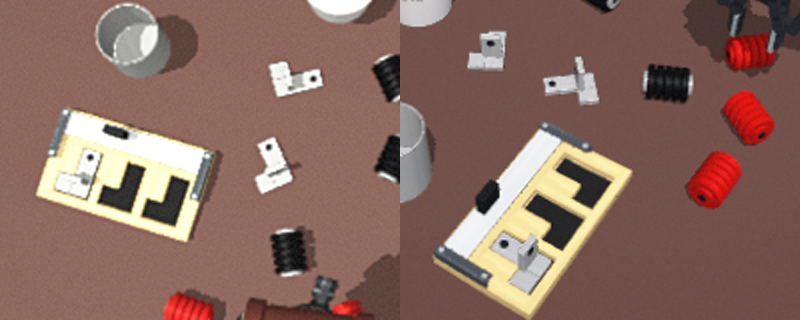

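{"name": "jog_arm", "arguments": {"steps": [{"delta_rot":[0,0,-8.15],"linear":[0,0,0],"grip":0.04},{"delta_rot":[0,0,-8.15],"linear":[0,0,0],"grip":0.04},{"delta_rot":[0,0,-8.15],"linear":[0,0,0],"grip":0.04},{"delta_rot":[0,0,-8.15],"linear":[0,0,0],"grip":0.04},{"delta_rot":[0,0,-8.15],"linear":[0,0,0],"grip":0.04},{"delta_rot":[0,0,0],"linear":[-0.007,0.041,0],"grip":0.04},{"delta_rot":[0,0,0],"linear":[-0.007,0.041,0],"grip":0.04},{"delta_rot":[0,0,0],"linear":[-0.007,0.041,0],"grip":0.04},{"delta_rot":[0,0,0],"linear":[-0.007,0.041,0],"grip":0.04},{"delta_rot":[0,0,0],"linear":[-0.007,0.041,0],"grip":0.04}]}}

```text
t: 13.3
tool_pos: [0.5485, 0.0877, 0.0921]
tool_rot: [-1.703, -2.639, -0.0]
contact_force: [0.8, -0.4, 0.9]
opening: 0.04
grip_force: 0.0
```

{"name": "jog_arm", "arguments": {"steps": [{"delta_rot":[0,0,0],"linear":[0,0,0.04],"grip":0.04},{"delta_rot":[0,0,0],"linear":[0,0,0],"grip":0.04},{"delta_rot":[0,0,0],"linear":[0,0,0],"grip":0.04}]}}

```text
t: 13.6
tool_pos: [0.5453, 0.0865, 0.0513]
tool_rot: [-1.703, -2.636, 0.003]
contact_force: [0.7, 0.4, 0.5]
opening: 0.0401
grip_force: 0.0
```

Run:
```python
from h import *
plan(.548,.0833,.016,24.2)
```

```text
t 13.6 pos [0.5453 0.0865 0.0513] yawy 24.3 open 0.0401 grip 0.0 F [0.7 0.4 0.5] q6 -0.40
rotvec [-0.19 -0.1   0.07] then linear [-0.004   0.0011  0.0353] q6end -0.27
```

Grip and lift, then back to yaw −16.6.

{"name": "jog_arm", "arguments": {"steps": [{"delta_rot":[0,0,0],"linear":[-0.004,0.001,0],"grip":0.04},{"delta_rot":[0,0,0],"linear":[0,0,0.02],"grip":0.04},{"delta_rot":[0,0,0],"linear":[0,0,0.0153],"grip":0.04},{"delta_rot":[0,0,0],"linear":[0,0,0],"grip":0.04},{"delta_rot":[0,0,0],"linear":[0,0,0],"grip":0},{"delta_rot":[0,0,0],"linear":[0,0,0],"grip":0},{"delta_rot":[0,0,0],"linear":[0,0,0],"grip":0},{"delta_rot":[0,0,0],"linear":[0,0,0],"grip":0}]}}

```text
t: 14.4
tool_pos: [0.55, 0.082, 0.0186]
tool_rot: [1.706, 2.636, 0.002]
contact_force: [0.2, 0.6, 3.6]
opening: 0.0072
grip_force: 45.7
```

{"name": "jog_arm", "arguments": {"steps": [{"delta_rot":[0,0,0],"linear":[0,0,-0.04],"grip":0},{"delta_rot":[0,0,0],"linear":[0,0,-0.04],"grip":0},{"delta_rot":[0,0,8.15],"linear":[0,0,0],"grip":0},{"delta_rot":[0,0,8.15],"linear":[0,0,0],"grip":0},{"delta_rot":[0,0,8.15],"linear":[0,0,0],"grip":0},{"delta_rot":[0,0,8.15],"linear":[0,0,0],"grip":0},{"delta_rot":[0,0,8.2],"linear":[0,0,0],"grip":0},{"delta_rot":[0,0,0],"linear":[0,0,0],"grip":0}]}}

```text
t: 15.2
tool_pos: [0.5485, 0.082, 0.0968]
tool_rot: [-2.518, -1.877, 0.001]
contact_force: [-0.0, 0.4, -2.3]
opening: 0.0067
grip_force: 45.1
```

Run:
```python
from h import *
plan(.5145,.2877,.055,-16.6)
```

```text
t 15.2 pos [0.5485 0.082  0.0968] yawy -16.6 open 0.0067 grip 45.1 F [-0.   0.4 -2.3] q6 0.30
rotvec [-0.06  0.02 -0.01] then linear [ 0.1874 -0.0913  0.0418] q6end 0.80
```

{"name": "jog_arm", "arguments": {"steps": [{"delta_rot":[0,0,0],"linear":[0.037,-0.018,0],"grip":0},{"delta_rot":[0,0,0],"linear":[0.037,-0.018,0],"grip":0},{"delta_rot":[0,0,0],"linear":[0.037,-0.018,0],"grip":0},{"delta_rot":[0,0,0],"linear":[0.037,-0.018,0],"grip":0},{"delta_rot":[0,0,0],"linear":[0.0379,-0.0193,0],"grip":0},{"delta_rot":[0,0,0],"linear":[0,0,0.03],"grip":0},{"delta_rot":[0,0,0],"linear":[0,0,0.012],"grip":0},{"delta_rot":[0,0,0],"linear":[0,0,0],"grip":0},{"delta_rot":[0,0,0],"linear":[0,0,0],"grip":0}]}}

```text
t: 16.1
tool_pos: [0.5147, 0.2854, 0.0551]
tool_rot: [-2.519, -1.876, 0.002]
contact_force: [0.0, -0.2, -2.1]
opening: 0.0073
grip_force: 45.0
```

Run:
```python
from h import *
plan(.5141,.2863,.0275,-16.6)
```

```text
t 16.1 pos [0.5147 0.2854 0.0551] yawy -16.6 open 0.0073 grip 45.0 F [ 0.  -0.2 -2.1] q6 0.67
rotvec [-0.05  0.04 -0.04] then linear [ 0.0007 -0.0008  0.0276] q6end 0.80
```

{"name": "jog_arm", "arguments": {"steps": [{"delta_rot":[0,0,0],"linear":[0.0007,-0.0008,0.015],"grip":0},{"delta_rot":[0,0,0],"linear":[0,0,0.007],"grip":0},{"delta_rot":[0,0,0],"linear":[0,0,0.005],"grip":0},{"delta_rot":[0,0,0],"linear":[0,0,0],"grip":0},{"delta_rot":[0,0,0],"linear":[0,0,0],"grip":0}]}}

```text
t: 16.6
tool_pos: [0.5142, 0.287, 0.0283]
tool_rot: [2.519, 1.877, -0.001]
contact_force: [-0.6, -1.0, -3.4]
opening: 0.0076
grip_force: 45.0
```

No contact inside the pocket; lower the last 3 mm, release, retreat towards the third bracket.

{"name": "jog_arm", "arguments": {"steps": [{"delta_rot":[0,0,0],"linear":[0,0,0.003],"grip":0},{"delta_rot":[0,0,0],"linear":[0,0,0.001],"grip":0},{"delta_rot":[0,0,0],"linear":[0,0,0],"grip":0.03},{"delta_rot":[0,0,0],"linear":[0,0,0],"grip":0.03},{"delta_rot":[0,0,0],"linear":[0,0,-0.03],"grip":0.03},{"delta_rot":[0,0,0],"linear":[0,0,-0.04],"grip":0.03},{"delta_rot":[0,0,0],"linear":[-0.045,0,0],"grip":0.03},{"delta_rot":[0,0,0],"linear":[-0.045,0,0],"grip":0.03},{"delta_rot":[0,0,0],"linear":[-0.045,0,0],"grip":0.03},{"delta_rot":[0,0,0],"linear":[-0.045,0,0],"grip":0.03}]}}

```text
t: 17.6
tool_pos: [0.4626, 0.1137, 0.0952]
tool_rot: [2.518, 1.878, 0.003]
contact_force: [0.7, -1.4, 1.3]
opening: 0.0302
grip_force: 0.0
```

{"name": "jog_arm", "arguments": {"steps": [{"delta_rot":[0,0,0],"linear":[-0.045,0,0],"grip":0.03},{"delta_rot":[0,0,0],"linear":[-0.045,0,0],"grip":0.04},{"delta_rot":[0,0,0],"linear":[0,0,0],"grip":0.04}]}}

```text
t: 17.9
tool_pos: [0.4364, 0.0249, 0.0949]
tool_rot: [2.523, 1.868, 0.001]
contact_force: [0.7, -0.0, -0.4]
opening: 0.0399
grip_force: 0.0
```

Run:
```python
from h import *
b=both()
try: print(bracket(*b["top"],(.67,.068)))
except Exception as e: print(e)
for n in b:
  P=cloud(n,b[n][1])
  m=near(P,(.67,.068),.06)&(P[...,2]>.036)&(P[...,2]<.05); print(n,"lug",P[m].mean(0))
  for c in((.5322,.3471),(.5145,.2877)):
    m=near(P,c,.03)&(P[...,2]>.036)&(P[...,2]<.06); print(n,P[m].mean(0),np.percentile(P[m][:,2],95))
plan(.6704,.068,.093,-75.1)
```

```text
(array([0.6711, 0.0685]), array([0.6695, 0.0674, 0.0445]), (68.6, 50.4), -75.16071033477783, np.float64(0.0019322831514173191))
top lug [0.67002748 0.06757809 0.0446361 ]
top [0.53162433 0.34674811 0.04984942] 0.05379967734486819
top [0.51400622 0.28689126 0.05013193] 0.05517277182691592
side lug [0.67140087 0.06978108 0.04120577]
side [0.53306037 0.34970993 0.0461576 ] 0.05144337294588787
side [0.51495199 0.29155671 0.04596532] 0.05040034573961798
t 18.0 pos [0.4374 0.0279 0.0951] yawy -16.8 open 0.0401 grip 0.0 F [0.2 0.5 1.2] q6 0.19
rotvec [ 0.07 -0.11 58.33] then linear [0.2355 0.0211 0.0021] q6end 1.41
```

{"name": "jog_arm", "arguments": {"steps": [{"delta_rot":[0,0,8.33],"linear":[0,0,0],"grip":0.04},{"delta_rot":[0,0,8.33],"linear":[0,0,0],"grip":0.04},{"delta_rot":[0,0,8.33],"linear":[0,0,0],"grip":0.04},{"delta_rot":[0,0,8.33],"linear":[0,0,0],"grip":0.04},{"delta_rot":[0,0,8.33],"linear":[0,0,0],"grip":0.04},{"delta_rot":[0,0,8.33],"linear":[0,0,0],"grip":0.04},{"delta_rot":[0,0,8.35],"linear":[0,0,0],"grip":0.04},{"delta_rot":[0,0,0],"linear":[0.0393,0.0035,0],"grip":0.04},{"delta_rot":[0,0,0],"linear":[0.0393,0.0035,0],"grip":0.04},{"delta_rot":[0,0,0],"linear":[0.0393,0.0035,0],"grip":0.04}]}}

```text
t: 19.0
tool_pos: [0.5554, 0.0512, 0.0945]
tool_rot: [-3.114, -0.415, -0.002]
contact_force: [-0.1, 0.2, 1.0]
opening: 0.0402
grip_force: 0.0
```

{"name": "jog_arm", "arguments": {"steps": [{"delta_rot":[0,0,0],"linear":[0.0393,0.0035,0],"grip":0.04},{"delta_rot":[0,0,0],"linear":[0.0393,0.0035,0],"grip":0.04},{"delta_rot":[0,0,0],"linear":[0.0393,0.0035,0],"grip":0.04},{"delta_rot":[0,0,0],"linear":[0,0,0.03],"grip":0.04},{"delta_rot":[0,0,0],"linear":[0,0,0.01],"grip":0.04},{"delta_rot":[0,0,0],"linear":[0,0,0],"grip":0.04},{"delta_rot":[0,0,0],"linear":[0,0,0],"grip":0.04}]}}

```text
t: 19.7
tool_pos: [0.6694, 0.0702, 0.0542]
tool_rot: [-3.114, -0.413, 0.001]
contact_force: [-0.0, -0.1, 0.8]
opening: 0.0397
grip_force: 0.0
```

Run:
```python
from h import *
plan(.6704,.068,.018,-75.1)
```

```text
t 19.7 pos [0.6694 0.0702 0.0542] yawy -74.9 open 0.0397 grip 0.0 F [-0.  -0.1  0.8] q6 1.30
rotvec [-0.02  0.05  0.2 ] then linear [0.0004 0.0024 0.0362] q6end 1.41
```

{"name": "jog_arm", "arguments": {"steps": [{"delta_rot":[0,0,0.2],"linear":[0.0004,0.0024,0],"grip":0.04},{"delta_rot":[0,0,0],"linear":[0,0,0.02],"grip":0.04},{"delta_rot":[0,0,0],"linear":[0,0,0.0162],"grip":0.04},{"delta_rot":[0,0,0],"linear":[0,0,0],"grip":0.04},{"delta_rot":[0,0,0],"linear":[0,0,0],"grip":0},{"delta_rot":[0,0,0],"linear":[0,0,0],"grip":0},{"delta_rot":[0,0,0],"linear":[0,0,0],"grip":0},{"delta_rot":[0,0,0],"linear":[0,0,0],"grip":0}]}}

```text
t: 20.5
tool_pos: [0.672, 0.0671, 0.0194]
tool_rot: [3.115, 0.406, 0.003]
contact_force: [-0.2, -0.7, 2.2]
opening: 0.007
grip_force: 46.0
```

{"name": "jog_arm", "arguments": {"steps": [{"delta_rot":[0,0,0],"linear":[0,0,-0.04],"grip":0},{"delta_rot":[0,0,0],"linear":[0,0,-0.04],"grip":0},{"delta_rot":[0,0,-8.35],"linear":[0,0,0],"grip":0},{"delta_rot":[0,0,-8.35],"linear":[0,0,0],"grip":0},{"delta_rot":[0,0,-8.35],"linear":[0,0,0],"grip":0},{"delta_rot":[0,0,-8.35],"linear":[0,0,0],"grip":0},{"delta_rot":[0,0,-8.35],"linear":[0,0,0],"grip":0},{"delta_rot":[0,0,-8.35],"linear":[0,0,0],"grip":0},{"delta_rot":[0,0,-8.35],"linear":[0,0,0],"grip":0},{"delta_rot":[0,0,0],"linear":[0,0,0],"grip":0}]}}

```text
t: 21.5
tool_pos: [0.6707, 0.0672, 0.0977]
tool_rot: [-2.52, -1.874, 0.001]
contact_force: [-0.0, -0.5, -0.9]
opening: 0.0069
grip_force: 45.5
```

Run:
```python
from h import *
plan(.4968,.2283,.055,-16.6)
```

```text
t 21.5 pos [0.6707 0.0672 0.0977] yawy -16.7 open 0.0069 grip 45.5 F [-0.  -0.5 -0.9] q6 0.28
rotvec [-0.05  0.01 -0.12] then linear [ 0.1047 -0.2127  0.0427] q6end 0.72
```

{"name": "jog_arm", "arguments": {"steps": [{"delta_rot":[0,0,0],"linear":[0.0176,-0.0355,0],"grip":0},{"delta_rot":[0,0,0],"linear":[0.0176,-0.0355,0],"grip":0},{"delta_rot":[0,0,0],"linear":[0.0176,-0.0355,0],"grip":0},{"delta_rot":[0,0,0],"linear":[0.0176,-0.0355,0],"grip":0},{"delta_rot":[0,0,0],"linear":[0.0176,-0.0355,0],"grip":0},{"delta_rot":[0,0,0],"linear":[0.0175,-0.0352,0],"grip":0},{"delta_rot":[0,0,0],"linear":[0,0,0.03],"grip":0},{"delta_rot":[0,0,0],"linear":[0,0,0.012],"grip":0},{"delta_rot":[0,0,0],"linear":[0,0,0],"grip":0},{"delta_rot":[0,0,0],"linear":[0,0,0],"grip":0}]}}

```text
t: 22.5
tool_pos: [0.4982, 0.2289, 0.0562]
tool_rot: [-2.522, -1.873, 0.001]
contact_force: [0.3, 0.8, -1.0]
opening: 0.0072
grip_force: 45.4
```

Run:
```python
from h import *
plan(.497,.229,.028,-16.6)
```

```text
t 22.5 pos [0.4982 0.2289 0.0562] yawy -16.8 open 0.0072 grip 45.4 F [ 0.3  0.8 -1. ] q6 0.59
rotvec [-0.02  0.01 -0.22] then linear [-0.0002 -0.0011  0.0282] q6end 0.72
```

{"name": "jog_arm", "arguments": {"steps": [{"delta_rot":[0,0,-0.2],"linear":[0,-0.001,0.015],"grip":0},{"delta_rot":[0,0,0],"linear":[0,0,0.007],"grip":0},{"delta_rot":[0,0,0],"linear":[0,0,0.005],"grip":0},{"delta_rot":[0,0,0],"linear":[0,0,0],"grip":0},{"delta_rot":[0,0,0],"linear":[0,0,0],"grip":0}]}}

```text
t: 23.0
tool_pos: [0.4966, 0.2294, 0.029]
tool_rot: [2.517, 1.879, -0.001]
contact_force: [-0.0, -1.1, -3.1]
opening: 0.0073
grip_force: 45.5
```

{"name": "jog_arm", "arguments": {"steps": [{"delta_rot":[0,0,0],"linear":[0,0,0.003],"grip":0},{"delta_rot":[0,0,0],"linear":[0,0,0.001],"grip":0},{"delta_rot":[0,0,0],"linear":[0,0,0],"grip":0.03},{"delta_rot":[0,0,0],"linear":[0,0,0],"grip":0.03},{"delta_rot":[0,0,0],"linear":[0,0,-0.03],"grip":0.03},{"delta_rot":[0,0,0],"linear":[0,0,-0.045],"grip":0.03},{"delta_rot":[0,0,0],"linear":[-0.045,0,0],"grip":0.03},{"delta_rot":[0,0,0],"linear":[-0.045,0,0],"grip":0.03},{"delta_rot":[0,0,0],"linear":[-0.045,0,0],"grip":0.03},{"delta_rot":[0,0,0],"linear":[-0.02,0,0],"grip":0.04}]}}

```text
t: 24.0
tool_pos: [0.4521, 0.079, 0.1005]
tool_rot: [2.518, 1.877, 0.001]
contact_force: [-0.4, 0.3, 0.1]
opening: 0.0395
grip_force: 0.0
```

Run:
```python
from h import *
b=both()
for n in b:
  im,d=b[n];P=cloud(n,d);hsv=cv2.cvtColor(im,cv2.COLOR_RGB2HSV)
  for c in((.5322,.3471),(.5145,.2877),(.4968,.2283)):
    m=near(P,c,.03)&(P[...,2]>.036)&(P[...,2]<.06)&(hsv[...,2]>90); print(n,P[m].mean(0) if m.any() else 0)
  m=near(P,(.594,.293),.05)&(P[...,2]>.036)&(P[...,2]<.06)&(hsv[...,2]<80); print(n,"block",P[m].mean(0),m.sum())
plan(.5946,.2926,.1,-16.6)
m=np.hstack([cv2.resize(b["top"][0][130:290,100:300],(400,320),interpolation=2),cv2.resize(b["side"][0][220:400,180:405],(400,320),interpolation=2)])
cv2.imwrite("pics/m4.png",m[...,::-1])
```

```text
top [0.53143195 0.34615849 0.04952721]
top [0.5139674  0.28676997 0.05057723]
top [0.49600833 0.22935566 0.05067119]
top block [0.59306084 0.29165283 0.04974426] 42
side [0.53338284 0.34988383 0.04687257]
side [0.5151141  0.2910755  0.04626688]
side [0.49728375 0.23158675 0.04663065]
side block [0.59562213 0.29864702 0.04562186] 122
t 24.1 pos [0.4526 0.0794 0.1006] yawy -16.7 open 0.0394 grip 0.0 F [-0.2  0.3 -0.3] q6 0.30
rotvec [ 0.08 -0.03 -0.11] then linear [0.2449 0.0752 0.0006] q6end 0.75
```

View pics/m4.png

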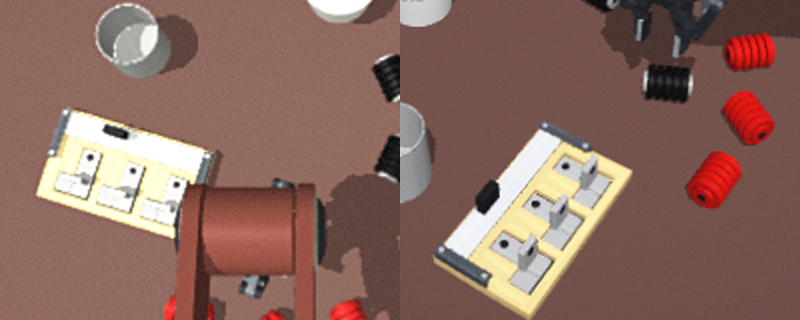

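{"name": "jog_arm", "arguments": {"steps": [{"delta_rot":[0,0,0],"linear":[0.0408,0.0125,0],"grip":0.034},{"delta_rot":[0,0,0],"linear":[0.0408,0.0125,0],"grip":0.034},{"delta_rot":[0,0,0],"linear":[0.0408,0.0125,0],"grip":0.034},{"delta_rot":[0,0,0],"linear":[0.0408,0.0125,0],"grip":0.034},{"delta_rot":[0,0,0],"linear":[0.0408,0.0125,0],"grip":0.034},{"delta_rot":[0,0,0],"linear":[0.0408,0.0125,0],"grip":0.034},{"delta_rot":[0,0,0],"linear":[0,0,0.03],"grip":0.034},{"delta_rot":[0,0,0],"linear":[0,0,0],"grip":0.034},{"delta_rot":[0,0,0],"linear":[0,0,0],"grip":0.034}]}}

```text
t: 25.0
tool_pos: [0.593, 0.2949, 0.0689]
tool_rot: [-2.516, -1.88, 0.004]
contact_force: [0.7, -0.9, 1.0]
opening: 0.0342
grip_force: 0.0
```

Run:
```python
from h import *
plan(.5946,.2935,.03,-16.6)
```

```text
t 25.0 pos [0.593  0.2949 0.0689] yawy -16.5 open 0.0342 grip 0.0 F [ 0.7 -0.9  1. ] q6 0.64
rotvec [-0.14  0.09  0.13] then linear [-0.0009  0.002   0.0389] q6end 0.75
```

{"name": "jog_arm", "arguments": {"steps": [{"delta_rot":[0,0,0],"linear":[0,0.002,0.02],"grip":0.034},{"delta_rot":[0,0,0],"linear":[0,0,0.018],"grip":0.034},{"delta_rot":[0,0,0],"linear":[0,0,0],"grip":0.034},{"delta_rot":[0,0,0],"linear":[0,0,0],"grip":0},{"delta_rot":[0,0,0],"linear":[0,0,0],"grip":0},{"delta_rot":[0,0,0],"linear":[0,0,0],"grip":0},{"delta_rot":[0,0,0],"linear":[0,0,0],"grip":0}], "newtons": 30}}

```text
t: 25.7
tool_pos: [0.595, 0.2941, 0.0329]
tool_rot: [-2.516, -1.879, 0.003]
contact_force: [-4.8, -0.5, 1.6]
opening: 0.0114
grip_force: 31.2
```

{"name": "jog_arm", "arguments": {"steps": [{"delta_rot":[0,0,0],"linear":[0,-0.007,0],"grip":0},{"delta_rot":[0,0,0],"linear":[0,-0.007,0],"grip":0},{"delta_rot":[0,0,0],"linear":[0,-0.007,0],"grip":0},{"delta_rot":[0,0,0],"linear":[0,-0.005,0],"grip":0},{"delta_rot":[0,0,0],"linear":[0,0,0],"grip":0},{"delta_rot":[0,0,0],"linear":[0,0,0],"grip":0}]}}

```text
t: 26.3
tool_pos: [0.5706, 0.3013, 0.0328]
tool_rot: [-2.517, -1.88, 0.002]
contact_force: [-3.6, -4.1, 5.2]
opening: 0.0116
grip_force: 31.7
```

{"name": "jog_arm", "arguments": {"steps": [{"delta_rot":[0,0,0],"linear":[0,-0.003,0],"grip":0},{"delta_rot":[0,0,0],"linear":[0,-0.002,0],"grip":0},{"delta_rot":[0,0,0],"linear":[0,0,0],"grip":0},{"delta_rot":[0,0,0],"linear":[0,0,0],"grip":0}]}}

```text
t: 26.7
tool_pos: [0.567, 0.3024, 0.0328]
tool_rot: [2.517, 1.879, 0.001]
contact_force: [-0.6, -5.5, 4.3]
opening: 0.0113
grip_force: 31.7
```

{"name": "jog_arm", "arguments": {"steps": [{"delta_rot":[0,0,0],"linear":[0,-0.002,0],"grip":0},{"delta_rot":[0,0,0],"linear":[0,-0.002,0],"grip":0},{"delta_rot":[0,0,0],"linear":[0,0,0],"grip":0},{"delta_rot":[0,0,0],"linear":[0,0,0],"grip":0}]}}

```text
t: 27.1
tool_pos: [0.5642, 0.3032, 0.0329]
tool_rot: [2.515, 1.878, 0.004]
contact_force: [3.2, -6.0, 1.8]
opening: 0.0114
grip_force: 31.4
```

{"name": "jog_arm", "arguments": {"steps": [{"delta_rot":[0,0,0],"linear":[0,-0.0015,0],"grip":0},{"delta_rot":[0,0,0],"linear":[0,-0.0015,0],"grip":0},{"delta_rot":[0,0,0],"linear":[0,0,0],"grip":0}]}}

```text
t: 27.4
tool_pos: [0.5641, 0.3032, 0.0329]
tool_rot: [2.512, 1.875, 0.012]
contact_force: [12.8, -7.3, -5.0]
opening: 0.0108
grip_force: 30.7
```

{"name": "jog_arm", "arguments": {"steps": [{"delta_rot":[0,0,0],"linear":[0,0.002,0],"grip":0},{"delta_rot":[0,0,0],"linear":[0,0,0],"grip":0.022},{"delta_rot":[0,0,0],"linear":[0,0,0],"grip":0.022},{"delta_rot":[0,0,0],"linear":[0,0,-0.03],"grip":0.022},{"delta_rot":[0,0,0],"linear":[0,0,-0.045],"grip":0.022},{"delta_rot":[0,0,0],"linear":[-0.045,0,0],"grip":0.022},{"delta_rot":[0,0,0],"linear":[-0.045,0,0],"grip":0.085},{"delta_rot":[0,0,0],"linear":[-0.045,0,0],"grip":0.085},{"delta_rot":[0,0,0],"linear":[-0.045,0,0],"grip":0.085},{"delta_rot":[0,0,0],"linear":[0,0,0],"grip":0.085}]}}

```text
t: 28.4
tool_pos: [0.5086, 0.1286, 0.1062]
tool_rot: [-2.521, -1.874, 0.002]
contact_force: [0.8, 0.5, 0.2]
opening: 0.0788
grip_force: 0.0
```

Run:
```python
from h import *
b=both()
for n in b:
  im,d=b[n];P=cloud(n,d);hsv=cv2.cvtColor(im,cv2.COLOR_RGB2HSV)
  for c in((.5322,.3471),(.5145,.2877),(.4968,.2283)):
    m=near(P,c,.03)&(P[...,2]>.036)&(P[...,2]<.06)&(hsv[...,2]>90); print(n,P[m].mean(0) if m.any() else 0)
  m=near(P,(.564,.303),.05)&(P[...,2]>.036)&(P[...,2]<.06)&(hsv[...,2]<80); print(n,"block",P[m].mean(0),m.sum())
for xy in((.673,-.072),(.565,-.077),(.438,.065)):
  print("in",insul(*b["top"],xy))
plan(.4389,.0638,.09,8.8)
```

```text
top [0.53121278 0.34575585 0.04966696]
top [0.51487425 0.29043325 0.05118577]
top 0
top block [0.56307582 0.3000696  0.04906608] 39
side [0.53341681 0.34993199 0.04657263]
side [0.51497744 0.29159981 0.04609326]
side [0.49735251 0.23207448 0.04658376]
side block [0.56414865 0.30670499 0.04522989] 109
in (array([ 0.67569556, -0.07480753]), (64.3, 43.2), 26.332426071166992)
in (array([ 0.56512836, -0.0785073 ]), (63.2, 43.2), 153.78709411621094)
in (array([0.43885315, 0.06375259]), (60.7, 44.0), 8.805174827575684)
t 28.5 pos [0.5101 0.1315 0.1071] yawy -16.6 open 0.0849 grip 0.0 F [ 0.2  0.5 -1.4] q6 0.40
rotvec [ 1.00e-02 -7.00e-02 -2.54e+01] then linear [-0.056  -0.0808  0.0171] q6end -0.01
```

{"name": "jog_arm", "arguments": {"steps": [{"delta_rot":[0,0,-8.47],"linear":[0,0,0],"grip":0.085},{"delta_rot":[0,0,-8.47],"linear":[0,0,0],"grip":0.085},{"delta_rot":[0,0,-8.47],"linear":[0,0,0],"grip":0.085},{"delta_rot":[0,0,0],"linear":[-0.0187,-0.0269,0],"grip":0.085},{"delta_rot":[0,0,0],"linear":[-0.0187,-0.0269,0],"grip":0.085},{"delta_rot":[0,0,0],"linear":[-0.0187,-0.027,0],"grip":0.085},{"delta_rot":[0,0,0],"linear":[0,0,0.03],"grip":0.085},{"delta_rot":[0,0,0],"linear":[0,0,0],"grip":0.085},{"delta_rot":[0,0,0],"linear":[0,0,0],"grip":0.085}]}}

```text
t: 29.4
tool_pos: [0.4392, 0.0646, 0.077]
tool_rot: [-2.04, -2.388, 0.001]
contact_force: [0.8, 0.0, -0.6]
opening: 0.085
grip_force: 0.0
```

Run:
```python
from h import *
plan(.4389,.0638,.005,8.8)
```

```text
t 29.4 pos [0.4392 0.0646 0.077 ] yawy 9.0 open 0.0850 grip 0.0 F [ 0.8  0.  -0.6] q6 -0.18
rotvec [-0.07 -0.05  0.19] then linear [-0.0008 -0.0004  0.072 ] q6end -0.01
```

{"name": "jog_arm", "arguments": {"steps": [{"delta_rot":[0,0,0.2],"linear":[-0.0008,-0.0004,0.03],"grip":0.085},{"delta_rot":[0,0,0],"linear":[0,0,0.025],"grip":0.085},{"delta_rot":[0,0,0],"linear":[0,0,0.015],"grip":0.085},{"delta_rot":[0,0,0],"linear":[0,0,0],"grip":0.085},{"delta_rot":[0,0,0],"linear":[0,0,0],"grip":0.05},{"delta_rot":[0,0,0],"linear":[0,0,0],"grip":0.05},{"delta_rot":[0,0,0],"linear":[0,0,0],"grip":0.05},{"delta_rot":[0,0,0],"linear":[0,0,0],"grip":0.05}], "newtons": 40}}

```text
t: 30.2
tool_pos: [0.441, 0.0629, 0.0091]
tool_rot: [2.045, 2.381, 0.005]
contact_force: [1.3, 1.8, 5.8]
opening: 0.059
grip_force: 44.8
```

{"name": "jog_arm", "arguments": {"steps": [{"delta_rot":[0,0,0],"linear":[0,0,-0.03],"grip":0.05},{"delta_rot":[0,0,0],"linear":[0,0,-0.045],"grip":0.05},{"delta_rot":[0,0,0],"linear":[0,0,-0.045],"grip":0.05},{"delta_rot":[0,0,0],"linear":[0,0,-0.025],"grip":0.05},{"delta_rot":[0,0,7],"linear":[0,0,0],"grip":0.05},{"delta_rot":[0,0,0],"linear":[0,0,0],"grip":0.05}]}}

```text
t: 30.8
tool_pos: [0.4391, 0.0626, 0.153]
tool_rot: [2.187, 2.253, 0.001]
contact_force: [-0.8, 0.3, -1.0]
opening: 0.0591
grip_force: 44.5
```

Run:
```python
from h import *
plan(.533,-.3295,.15,1.8)
```

```text
t 30.8 pos [0.4391 0.0626 0.153 ] yawy 1.7 open 0.0591 grip 44.5 F [-0.8  0.3 -1. ] q6 -0.06
rotvec [ 0.09  0.01 -0.1 ] then linear [-0.3949  0.0815  0.003 ] q6end -0.59
```

{"name": "jog_arm", "arguments": {"steps": [{"delta_rot":[0,0,0],"linear":[-0.0395,0.0082,0],"grip":0.05},{"delta_rot":[0,0,0],"linear":[-0.0395,0.0082,0],"grip":0.05},{"delta_rot":[0,0,0],"linear":[-0.0395,0.0082,0],"grip":0.05},{"delta_rot":[0,0,0],"linear":[-0.0395,0.0082,0],"grip":0.05},{"delta_rot":[0,0,0],"linear":[-0.0395,0.0082,0],"grip":0.05},{"delta_rot":[0,0,0],"linear":[-0.0395,0.0082,0],"grip":0.05},{"delta_rot":[0,0,0],"linear":[-0.0395,0.0082,0],"grip":0.05},{"delta_rot":[0,0,0],"linear":[-0.0395,0.0082,0],"grip":0.05},{"delta_rot":[0,0,0],"linear":[-0.0395,0.0082,0],"grip":0.05},{"delta_rot":[0,0,0],"linear":[-0.0395,0.0082,0],"grip":0.05}]}}

```text
t: 31.8
tool_pos: [0.5318, -0.3306, 0.1499]
tool_rot: [-2.183, -2.254, 0.0]
contact_force: [0.6, 0.5, -1.5]
opening: 0.0592
grip_force: 44.5
```

{"name": "jog_arm", "arguments": {"steps": [{"delta_rot":[0,0,0],"linear":[0,0,0.04],"grip":0.05},{"delta_rot":[0,0,0],"linear":[0,0,0.015],"grip":0.05},{"delta_rot":[0,0,0],"linear":[0,0,0],"grip":0.05},{"delta_rot":[0,0,0],"linear":[0,0,0],"grip":0.05}]}}

```text
t: 32.2
tool_pos: [0.5321, -0.3284, 0.0963]
tool_rot: [-2.185, -2.254, 0.0]
contact_force: [0.7, -0.4, -1.7]
opening: 0.0595
grip_force: 44.4
```

Run:
```python
from h import *
plan(.533,-.3295,.056,1.8)
b=both()
m=np.hstack([cv2.resize(b["top"][0][170:270,320:440],(400,333),interpolation=2),cv2.resize(b["side"][0][90:210,260:404],(400,333),interpolation=2)])
cv2.imwrite("pics/m5.png",m[...,::-1])
```

```text
t 32.2 pos [ 0.5321 -0.3284  0.0963] yawy 1.8 open 0.0595 grip 44.4 F [ 0.7 -0.4 -1.7] q6 -0.70
rotvec [-0.1  -0.09 -0.  ] then linear [-0.0011  0.0009  0.0403] q6end -0.59
```

View pics/m5.png

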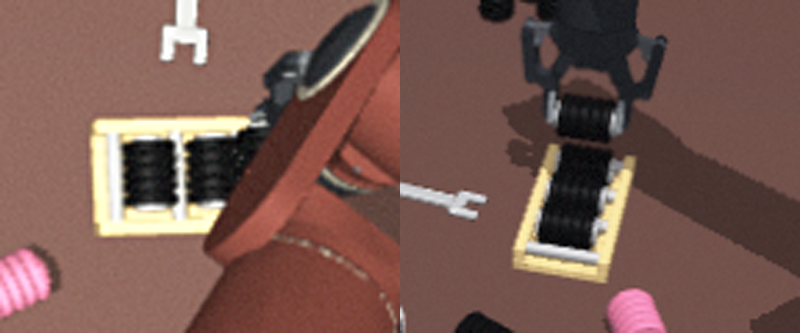

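{"name": "jog_arm", "arguments": {"steps": [{"delta_rot":[0,0,0],"linear":[-0.001,0.001,0.02],"grip":0.05},{"delta_rot":[0,0,0],"linear":[0,0,0.014],"grip":0.05},{"delta_rot":[0,0,0],"linear":[0,0,0.005],"grip":0.05},{"delta_rot":[0,0,0],"linear":[0,0,0.002],"grip":0.05},{"delta_rot":[0,0,0],"linear":[0,0,0],"grip":0.05},{"delta_rot":[0,0,0],"linear":[0,0,0],"grip":0.05}]}}

```text
t: 32.9
tool_pos: [0.5341, -0.3309, 0.0569]
tool_rot: [2.187, 2.253, 0.0]
contact_force: [0.2, -0.9, -1.9]
opening: 0.0596
grip_force: 44.6
```

{"name": "jog_arm", "arguments": {"steps": [{"delta_rot":[0,0,0],"linear":[0,0,0.002],"grip":0.05},{"delta_rot":[0,0,0],"linear":[0,0,0.001],"grip":0.05},{"delta_rot":[0,0,0],"linear":[0,0,0],"grip":0.05},{"delta_rot":[0,0,0],"linear":[0,0,0],"grip":0.05}]}}

```text
t: 33.3
tool_pos: [0.5345, -0.3322, 0.0554]
tool_rot: [2.186, 2.252, -0.002]
contact_force: [-1.6, -2.6, 4.6]
opening: 0.0593
grip_force: 45.4
```

{"name": "jog_arm", "arguments": {"steps": [{"delta_rot":[0,0,0],"linear":[-0.002,0,-0.001],"grip":0.05},{"delta_rot":[0,0,0],"linear":[0,0,0.001],"grip":0.05},{"delta_rot":[0,0,0],"linear":[0,0,0.001],"grip":0.05},{"delta_rot":[0,0,0],"linear":[0,0,0],"grip":0.05},{"delta_rot":[0,0,0],"linear":[0,0,0],"grip":0.05}]}}

```text
t: 33.8
tool_pos: [0.5346, -0.334, 0.0543]
tool_rot: [2.186, 2.252, -0.001]
contact_force: [-1.9, -1.8, 7.2]
opening: 0.0592
grip_force: 45.6
```

{"name": "jog_arm", "arguments": {"steps": [{"delta_rot":[0,0,0],"linear":[0,0,0],"grip":0.062},{"delta_rot":[0,0,0],"linear":[0,0,0],"grip":0.072},{"delta_rot":[0,0,0],"linear":[0,0,0],"grip":0.08},{"delta_rot":[0,0,0],"linear":[0,0,0],"grip":0.08},{"delta_rot":[0,0,0],"linear":[0,0,-0.03],"grip":0.08},{"delta_rot":[0,0,0],"linear":[0,0,-0.04],"grip":0.085},{"delta_rot":[0,0,0],"linear":[0.04,0,-0.02],"grip":0.085},{"delta_rot":[0,0,0],"linear":[0.045,0,0],"grip":0.085},{"delta_rot":[0,0,0],"linear":[0.045,0,0],"grip":0.085},{"delta_rot":[0,0,0],"linear":[0.045,0,0],"grip":0.085}]}}

```text
t: 34.8
tool_pos: [0.5283, -0.1561, 0.1423]
tool_rot: [2.189, 2.253, 0.001]
contact_force: [1.2, 0.6, -0.5]
opening: 0.0853
grip_force: 0.0
```

```bash
cat >> h.py <<'E'
def stack(b):
    for n in b:
        im,d=b[n];P=cloud(n,d);hsv=cv2.cvtColor(im,cv2.COLOR_RGB2HSV)
        for nm,lo,hi in(("base",.04,.056),("L2",.072,.095),("apex",.108,.135)):
            m=(hsv[...,2]<70)&near(P,(.533,-.305),.11)&(P[...,2]>lo)&(P[...,2]<hi)
            k,l,s,c=cv2.connectedComponentsWithStats(m.astype(np.uint8))
            for i in range(1,k):
                if s[i,4]>25: q=P[l==i]; print(n,nm,s[i,4],q.mean(0).round(4),"ztop %.4f"%np.percentile(q[:,2],97),rect(q))
E
python3 - <<'E'
from h import *
b=both(); stack(b); print(insul(*b["top"],(.565,-.0785)))
plan(.5651,-.0785,.12,-26.2)
E
```

```text
top base 85 [ 0.5329 -0.369   0.0493] ztop 0.0550 (array([ 0.53396674, -0.36938998]), (50.6, 18.2), 177.40172576904297)
top base 41 [ 0.5114 -0.2455  0.0479] ztop 0.0535 (array([ 0.50867175, -0.24676778]), (30.3, 13.7), 61.53266906738281)
top L2 159 [ 0.5289 -0.338   0.0847] ztop 0.0896 (array([ 0.52887048, -0.34209073]), (56.7, 31.0), 155.81429290771484)
side base 175 [ 0.5328 -0.3027  0.0476] ztop 0.0547 (array([ 0.53299908, -0.30344171]), (52.5, 39.4), 4.672454833984375)
side base 161 [ 0.5308 -0.25    0.0467] ztop 0.0518 (array([ 0.53113367, -0.25315384]), (51.9, 37.0), 176.2806167602539)
side L2 111 [ 0.5378 -0.3215  0.0787] ztop 0.0851 (array([ 0.53583783, -0.32296625]), (49.9, 24.5), 3.6964120864868164)
(array([ 0.56512836, -0.0785073 ]), (63.2, 43.2), 153.78709411621094)
t 34.9 pos [ 0.528  -0.1532  0.1416] yawy 2.0 open 0.0848 grip 0.0 F [-0.7 -0.5  0.5] q6 -0.45
rotvec [-0.08 -0.1  28.2 ] then linear [0.0834 0.0004 0.0216] q6end 0.32
```

{"name": "jog_arm", "arguments": {"steps": [{"delta_rot":[0,0,7.05],"linear":[0,0,0],"grip":0.085},{"delta_rot":[0,0,7.05],"linear":[0,0,0],"grip":0.085},{"delta_rot":[0,0,7.05],"linear":[0,0,0],"grip":0.085},{"delta_rot":[0,0,7.05],"linear":[0,0,0],"grip":0.085},{"delta_rot":[0,0,0],"linear":[0.0417,0.0002,0],"grip":0.085},{"delta_rot":[0,0,0],"linear":[0.0417,0.0002,0.02],"grip":0.085},{"delta_rot":[0,0,0],"linear":[0,0,0.04],"grip":0.085},{"delta_rot":[0,0,0],"linear":[0,0,0],"grip":0.085},{"delta_rot":[0,0,0],"linear":[0,0,0],"grip":0.085}]}}

```text
t: 35.8
tool_pos: [0.5653, -0.0836, 0.0814]
tool_rot: [-2.67, -1.652, 0.003]
contact_force: [-0.7, -0.8, 0.6]
opening: 0.0849
grip_force: 0.0
```

Run:
```python
from h import *
plan(.5651,-.0785,.007,-26.2)
```

```text
t 35.8 pos [ 0.5653 -0.0836  0.0814] yawy -26.5 open 0.0849 grip 0.0 F [-0.7 -0.8  0.6] q6 0.19
rotvec [-0.15  0.04 -0.32] then linear [ 0.0045 -0.0024  0.0744] q6end 0.32
```

{"name": "jog_arm", "arguments": {"steps": [{"delta_rot":[0,0,-0.3],"linear":[0.0045,-0.0024,0.02],"grip":0.085},{"delta_rot":[0,0,0],"linear":[0,0,0.03],"grip":0.085},{"delta_rot":[0,0,0],"linear":[0,0,0.022],"grip":0.085},{"delta_rot":[0,0,0],"linear":[0,0,0],"grip":0.085},{"delta_rot":[0,0,0],"linear":[0,0,0],"grip":0.05},{"delta_rot":[0,0,0],"linear":[0,0,0],"grip":0.05},{"delta_rot":[0,0,0],"linear":[0,0,0],"grip":0.05},{"delta_rot":[0,0,0],"linear":[0,0,0],"grip":0.05}]}}

```text
t: 36.6
tool_pos: [0.5683, -0.0791, 0.0132]
tool_rot: [2.664, 1.658, 0.005]
contact_force: [-0.8, -0.1, 6.9]
opening: 0.0589
grip_force: 45.1
```

{"name": "jog_arm", "arguments": {"steps": [{"delta_rot":[0,0,0],"linear":[0,0,-0.03],"grip":0.05},{"delta_rot":[0,0,-7],"linear":[0,0,-0.045],"grip":0.05},{"delta_rot":[0,0,-7],"linear":[0,0,-0.045],"grip":0.05},{"delta_rot":[0,0,-7],"linear":[0,0,-0.025],"grip":0.05},{"delta_rot":[0,0,-7],"linear":[0,0,0],"grip":0.05},{"delta_rot":[0,0,0],"linear":[0,0,0],"grip":0.05}]}}

```text
t: 37.2
tool_pos: [0.5666, -0.0783, 0.1569]
tool_rot: [2.185, 2.254, 0.002]
contact_force: [-0.6, 0.2, -2.2]
opening: 0.0591
grip_force: 44.4
```

Run:
```python
from h import *
plan(.5325,-.2815,.15,1.8)
```

```text
t 37.2 pos [ 0.5666 -0.0783  0.1569] yawy 1.8 open 0.0591 grip 44.4 F [-0.6  0.2 -2.2] q6 -0.30
rotvec [ 0.16  0.05 -0.01] then linear [-0.202  -0.0405  0.0069] q6end -0.52
```

{"name": "jog_arm", "arguments": {"steps": [{"delta_rot":[0,0,0],"linear":[-0.0404,-0.0081,0],"grip":0.05},{"delta_rot":[0,0,0],"linear":[-0.0404,-0.0081,0],"grip":0.05},{"delta_rot":[0,0,0],"linear":[-0.0404,-0.0081,0],"grip":0.05},{"delta_rot":[0,0,0],"linear":[-0.0404,-0.0081,0],"grip":0.05},{"delta_rot":[0,0,0],"linear":[-0.0404,-0.0081,0],"grip":0.05},{"delta_rot":[0,0,0],"linear":[0,0,0.04],"grip":0.05},{"delta_rot":[0,0,0],"linear":[0,0,0.035],"grip":0.05},{"delta_rot":[0,0,0],"linear":[0,0,0],"grip":0.05},{"delta_rot":[0,0,0],"linear":[0,0,0],"grip":0.05}]}}

```text
t: 38.1
tool_pos: [0.5309, -0.2805, 0.0789]
tool_rot: [-2.185, -2.252, 0.001]
contact_force: [0.8, -0.3, -0.0]
opening: 0.0591
grip_force: 44.4
```

Run:
```python
from h import *
plan(.5325,-.2815,.06,1.8)
```

```text
t 38.1 pos [ 0.5309 -0.2805  0.0789] yawy 1.7 open 0.0591 grip 44.4 F [ 0.8 -0.3 -0. ] q6 -0.64
rotvec [-0.16 -0.12 -0.07] then linear [-0.001   0.0015  0.0189] q6end -0.52
```

{"name": "jog_arm", "arguments": {"steps": [{"delta_rot":[0,0,0],"linear":[-0.001,0.0015,0.012],"grip":0.05},{"delta_rot":[0,0,0],"linear":[0,0,0.005],"grip":0.05},{"delta_rot":[0,0,0],"linear":[0,0,0.002],"grip":0.05},{"delta_rot":[0,0,0],"linear":[0,0,0],"grip":0.05},{"delta_rot":[0,0,0],"linear":[0,0,0],"grip":0.05}]}}

```text
t: 38.6
tool_pos: [0.5337, -0.2824, 0.0617]
tool_rot: [2.186, 2.256, 0.0]
contact_force: [0.3, 0.5, -2.0]
opening: 0.0587
grip_force: 44.4
```

{"name": "jog_arm", "arguments": {"steps": [{"delta_rot":[0,0,0],"linear":[0,0,0.002],"grip":0.05},{"delta_rot":[0,0,0],"linear":[0,0,0.0015],"grip":0.05},{"delta_rot":[0,0,0],"linear":[0,0,0],"grip":0.05},{"delta_rot":[0,0,0],"linear":[0,0,0],"grip":0.05}]}}

```text
t: 39.0
tool_pos: [0.5334, -0.2823, 0.0576]
tool_rot: [-2.186, -2.256, 0.0]
contact_force: [-0.8, -0.5, -0.6]
opening: 0.0592
grip_force: 44.4
```

{"name": "jog_arm", "arguments": {"steps": [{"delta_rot":[0,0,0],"linear":[0,0,0.001],"grip":0.05},{"delta_rot":[0,0,0],"linear":[0,0,0],"grip":0.05},{"delta_rot":[0,0,0],"linear":[0,0,0],"grip":0.05}]}}

```text
t: 39.3
tool_pos: [0.5336, -0.2824, 0.0573]
tool_rot: [2.186, 2.256, 0.0]
contact_force: [-2.5, 1.3, 2.9]
opening: 0.0592
grip_force: 44.9
```

Touching at the expected height; release.

{"name": "jog_arm", "arguments": {"steps": [{"delta_rot":[0,0,0],"linear":[0,0,0],"grip":0.062},{"delta_rot":[0,0,0],"linear":[0,0,0],"grip":0.072},{"delta_rot":[0,0,0],"linear":[0,0,0],"grip":0.08},{"delta_rot":[0,0,0],"linear":[0,0,0],"grip":0.08},{"delta_rot":[0,0,0],"linear":[0,0,-0.03],"grip":0.08},{"delta_rot":[0,0,0],"linear":[0,0,-0.04],"grip":0.085},{"delta_rot":[0,0,0],"linear":[0.04,0,-0.02],"grip":0.085},{"delta_rot":[0,0,0],"linear":[0.045,0,0],"grip":0.085},{"delta_rot":[0,0,0],"linear":[0.045,0,0],"grip":0.085},{"delta_rot":[0,0,0],"linear":[0.045,0,0],"grip":0.085}]}}

```text
t: 40.3
tool_pos: [0.5278, -0.106, 0.1471]
tool_rot: [2.187, 2.255, 0.001]
contact_force: [0.9, -0.2, 1.2]
opening: 0.0852
grip_force: 0.0
```

{"name": "jog_arm", "arguments": {"steps": [{"delta_rot":[0,0,-8.2],"linear":[0,0,0],"grip":0.085},{"delta_rot":[0,0,-8.2],"linear":[0,0,0],"grip":0.085},{"delta_rot":[0,0,-8.2],"linear":[0,0,0],"grip":0.085},{"delta_rot":[0,0,0],"linear":[0,0,0],"grip":0.085}]}}

```text
t: 40.7
tool_pos: [0.5279, -0.1072, 0.1467]
tool_rot: [1.655, 2.67, 0.0]
contact_force: [-0.5, -0.0, 0.6]
opening: 0.0848
grip_force: 0.0
```

Run:
```python
from h import *
b=both(); stack(b); 
try: print(insul(*b["top"],(.6757,-.0748)))
except Exception as e: print(e)
plan(.6757,-.0748,.12,26.3)
m=np.hstack([cv2.resize(b["top"][0][170:270,320:440],(400,333),interpolation=2),cv2.resize(b["side"][0][90:210,260:404],(400,333),interpolation=2)])
cv2.imwrite("pics/m6.png",m[...,::-1])
```

```text
top base 53 [ 0.5328 -0.3125  0.0513] ztop 0.0546 (array([ 0.53250793, -0.31276526]), (50.8, 12.8), 6.752357006072998)
top base 82 [ 0.5334 -0.3687  0.0493] ztop 0.0541 (array([ 0.53447974, -0.36935339]), (49.8, 17.3), 176.111083984375)
top base 26 [ 0.5161 -0.2589  0.0513] ztop 0.0543 (array([ 0.51794629, -0.25824179]), (21.7, 11.1), 178.2093048095703)
top L2 291 [ 0.5329 -0.2789  0.0837] ztop 0.0901 (array([ 0.53335626, -0.28081055]), (51.2, 42.2), 179.19566345214844)
top L2 290 [ 0.5353 -0.3309  0.083 ] ztop 0.0894 (array([ 0.5342818 , -0.33221017]), (51.8, 41.6), 0.528874933719635)
side base 193 [ 0.5312 -0.2513  0.0473] ztop 0.0546 (array([ 0.53074915, -0.25333124]), (53.0, 41.0), 175.65045166015625)
side L2 174 [ 0.5363 -0.2749  0.081 ] ztop 0.0878 (array([ 0.54031213, -0.28622638]), (58.3, 45.4), 101.94073295593262)
(array([ 0.67622198, -0.07454695]), (63.1, 43.2), 26.332426071166992)
t 40.8 pos [ 0.5279 -0.1074  0.1466] yawy 26.2 open 0.0849 grip 0.0 F [ 0.1 -0.6  0. ] q6 -0.80
rotvec [ 0.    0.   -0.07] then linear [-0.0363  0.1469  0.0266] q6end -0.57
```

View pics/m6.png

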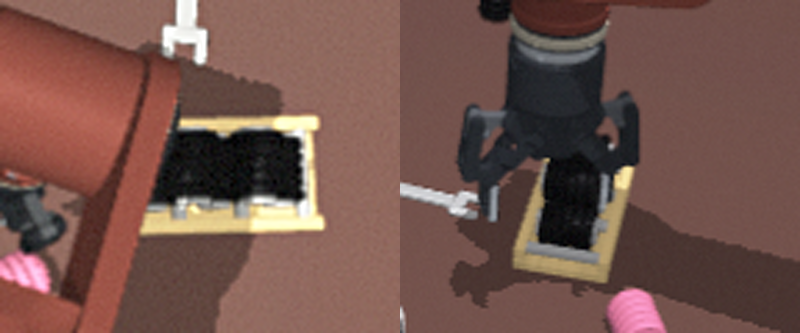

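{"name": "jog_arm", "arguments": {"steps": [{"delta_rot":[0,0,0],"linear":[-0.0091,0.0367,0],"grip":0.085},{"delta_rot":[0,0,0],"linear":[-0.0091,0.0367,0],"grip":0.085},{"delta_rot":[0,0,0],"linear":[-0.0091,0.0367,0.03],"grip":0.085},{"delta_rot":[0,0,0],"linear":[-0.0091,0.0367,0.03],"grip":0.085},{"delta_rot":[0,0,0],"linear":[0,0,0],"grip":0.085},{"delta_rot":[0,0,0],"linear":[0,0,0],"grip":0.085}]}}

```text
t: 41.4
tool_pos: [0.6747, -0.0745, 0.0841]
tool_rot: [-1.655, -2.665, 0.003]
contact_force: [-0.4, 0.4, 0.4]
opening: 0.0851
grip_force: 0.0
```

Run:
```python
from h import *
plan(.676,-.0747,.009,26.3)
```

```text
t 41.4 pos [ 0.6747 -0.0745  0.0841] yawy 26.3 open 0.0851 grip 0.0 F [-0.4  0.4  0.4] q6 -0.68
rotvec [-0.21 -0.15  0.03] then linear [-0.0008  0.0011  0.0751] q6end -0.57
```

{"name": "jog_arm", "arguments": {"steps": [{"delta_rot":[0,0,0],"linear":[-0.0008,0.0011,0.025],"grip":0.085},{"delta_rot":[0,0,0],"linear":[0,0,0.03],"grip":0.085},{"delta_rot":[0,0,0],"linear":[0,0,0.02],"grip":0.085},{"delta_rot":[0,0,0],"linear":[0,0,0],"grip":0.085},{"delta_rot":[0,0,0],"linear":[0,0,0],"grip":0.05},{"delta_rot":[0,0,0],"linear":[0,0,0],"grip":0.05},{"delta_rot":[0,0,0],"linear":[0,0,0],"grip":0.05},{"delta_rot":[0,0,0],"linear":[0,0,0],"grip":0.05}]}}

```text
t: 42.2
tool_pos: [0.6791, -0.0757, 0.0155]
tool_rot: [1.653, 2.666, 0.002]
contact_force: [-1.7, -0.6, 5.8]
opening: 0.0592
grip_force: 45.3
```

{"name": "jog_arm", "arguments": {"steps": [{"delta_rot":[0,0,0],"linear":[0,0,-0.03],"grip":0.05},{"delta_rot":[0,0,8.2],"linear":[0,0,-0.045],"grip":0.05},{"delta_rot":[0,0,8.2],"linear":[0,0,-0.045],"grip":0.05},{"delta_rot":[0,0,8.2],"linear":[0,0,-0.04],"grip":0.05},{"delta_rot":[0,0,0],"linear":[0,0,0],"grip":0.05},{"delta_rot":[0,0,0],"linear":[0,0,0],"grip":0.05}]}}

```text
t: 42.8
tool_pos: [0.6777, -0.075, 0.1738]
tool_rot: [2.183, 2.255, 0.003]
contact_force: [0.0, -0.1, -2.9]
opening: 0.0589
grip_force: 44.4
```

Run:
```python
from h import *
plan(.5337,-.3072,.17,1.8)
```

```text
t 42.8 pos [ 0.6777 -0.075   0.1738] yawy 1.9 open 0.0589 grip 44.4 F [ 0.  -0.1 -2.9] q6 -0.25
rotvec [0.2  0.05 0.05] then linear [-0.2275 -0.1512  0.0038] q6end -0.55
```

{"name": "jog_arm", "arguments": {"steps": [{"delta_rot":[0,0,0],"linear":[-0.0325,-0.0216,0],"grip":0.05},{"delta_rot":[0,0,0],"linear":[-0.0325,-0.0216,0],"grip":0.05},{"delta_rot":[0,0,0],"linear":[-0.0325,-0.0216,0],"grip":0.05},{"delta_rot":[0,0,0],"linear":[-0.0325,-0.0216,0],"grip":0.05},{"delta_rot":[0,0,0],"linear":[-0.0325,-0.0216,0],"grip":0.05},{"delta_rot":[0,0,0],"linear":[-0.0325,-0.0216,0],"grip":0.05},{"delta_rot":[0,0,0],"linear":[-0.0325,-0.0216,0],"grip":0.05},{"delta_rot":[0,0,0],"linear":[0,0,0.04],"grip":0.05},{"delta_rot":[0,0,0],"linear":[0,0,0],"grip":0.05},{"delta_rot":[0,0,0],"linear":[0,0,0],"grip":0.05}]}}

```text
t: 43.8
tool_pos: [0.5312, -0.3056, 0.1285]
tool_rot: [-2.181, -2.252, 0.001]
contact_force: [0.2, -0.3, -1.7]
opening: 0.0584
grip_force: 44.6
```

Run:
```python
from h import *
plan(.534,-.3075,.1,1.8)
```

```text
t 43.8 pos [ 0.5312 -0.3056  0.1285] yawy 1.8 open 0.0584 grip 44.6 F [ 0.2 -0.3 -1.7] q6 -0.68
rotvec [-0.28 -0.24  0.03] then linear [-0.002   0.0027  0.0285] q6end -0.55
```

{"name": "jog_arm", "arguments": {"steps": [{"delta_rot":[0,0,0],"linear":[-0.001,0.002,0.015],"grip":0.05},{"delta_rot":[0,0,0],"linear":[0,0,0.008],"grip":0.05},{"delta_rot":[0,0,0],"linear":[0,0,0.005],"grip":0.05},{"delta_rot":[0,0,0],"linear":[0,0,0],"grip":0.05},{"delta_rot":[0,0,0],"linear":[0,0,0],"grip":0.05}]}}

```text
t: 44.3
tool_pos: [0.5352, -0.3079, 0.1038]
tool_rot: [2.186, 2.256, 0.0]
contact_force: [1.6, 0.8, -2.5]
opening: 0.0588
grip_force: 44.6
```

{"name": "jog_arm", "arguments": {"steps": [{"delta_rot":[0,0,0],"linear":[0,-0.001,0.004],"grip":0.05},{"delta_rot":[0,0,0],"linear":[0,0,0.003],"grip":0.05},{"delta_rot":[0,0,0],"linear":[0,0,0],"grip":0.05},{"delta_rot":[0,0,0],"linear":[0,0,0],"grip":0.05}]}}

```text
t: 44.7
tool_pos: [0.5339, -0.308, 0.0966]
tool_rot: [-2.186, -2.256, 0.0]
contact_force: [-0.3, 0.0, -2.2]
opening: 0.0585
grip_force: 44.7
```

{"name": "jog_arm", "arguments": {"steps": [{"delta_rot":[0,0,0],"linear":[0,0,0.001],"grip":0.05},{"delta_rot":[0,0,0],"linear":[0,0,0.001],"grip":0.05},{"delta_rot":[0,0,0],"linear":[0,0,0],"grip":0.05},{"delta_rot":[0,0,0],"linear":[0,0,0],"grip":0.05}]}}

```text
t: 45.1
tool_pos: [0.5345, -0.3087, 0.0957]
tool_rot: [2.185, 2.255, -0.0]
contact_force: [-0.5, -1.3, 3.7]
opening: 0.0586
grip_force: 45.2
```

{"name": "jog_arm", "arguments": {"steps": [{"delta_rot":[0,0,0],"linear":[0,0,0],"grip":0.062},{"delta_rot":[0,0,0],"linear":[0,0,0],"grip":0.068},{"delta_rot":[0,0,0],"linear":[0,0,0],"grip":0.076},{"delta_rot":[0,0,0],"linear":[0,0,0],"grip":0.08},{"delta_rot":[0,0,0],"linear":[0,0,-0.03],"grip":0.08},{"delta_rot":[0,0,0],"linear":[0,0,-0.04],"grip":0.085},{"delta_rot":[0,0,0],"linear":[0,0,-0.04],"grip":0.085},{"delta_rot":[0,0,0],"linear":[0.03,-0.035,0],"grip":0.085},{"delta_rot":[0,0,0],"linear":[0.03,-0.035,0],"grip":0.085},{"delta_rot":[0,0,0],"linear":[0.03,-0.035,0],"grip":0.085}]}}

```text
t: 46.1
tool_pos: [0.4252, -0.2205, 0.2048]
tool_rot: [2.186, 2.256, 0.0]
contact_force: [-0.6, 1.0, 0.1]
opening: 0.0851
grip_force: 0.0
```

{"name": "jog_arm", "arguments": {"steps": [{"delta_rot":[0,0,0],"linear":[0.04,0,0],"grip":0.085},{"delta_rot":[0,0,0],"linear":[0.04,0,0],"grip":0.085},{"delta_rot":[0,0,0],"linear":[0,0,0],"grip":0.085}]}}

```text
t: 46.4
tool_pos: [0.4232, -0.1381, 0.2045]
tool_rot: [-2.181, -2.26, -0.002]
contact_force: [0.7, -0.7, 0.1]
opening: 0.0851
grip_force: 0.0
```

Run:
```python
from h import *
b=both(); stack(b)
for n in b:
  im,d=b[n];P=cloud(n,d);hsv=cv2.cvtColor(im,cv2.COLOR_RGB2HSV)
  for c in((.5322,.3471),(.5145,.2877),(.4968,.2283)):
    m=near(P,c,.03)&(P[...,2]>.036)&(P[...,2]<.06)&(hsv[...,2]>90); print(n,P[m].mean(0) if m.any() else 0)
  m=near(P,(.564,.303),.05)&(P[...,2]>.036)&(P[...,2]<.06)&(hsv[...,2]<80); print(n,"block",P[m].mean(0),m.sum())
t=b["top"][0];s=b["side"][0]
m=np.vstack([np.hstack([cv2.resize(t[170:270,320:440],(400,290),interpolation=2),cv2.resize(s[90:210,260:404],(400,290),interpolation=2)]),
np.hstack([cv2.resize(t[170:270,100:220],(400,290),interpolation=2),cv2.resize(s[270:400,180:340],(400,290),interpolation=2)])])
cv2.imwrite("pics/m7.png",m[...,::-1])
```

```text
top base 84 [ 0.533  -0.3687  0.0494] ztop 0.0546 (array([ 0.53408105, -0.36928278]), (51.4, 18.0), 179.77218627929688)
top base 206 [ 0.5298 -0.2483  0.0492] ztop 0.0548 (array([ 0.53002356, -0.24930435]), (49.9, 31.2), 0.16531655192375183)
top L2 255 [ 0.533  -0.2746  0.0835] ztop 0.0905 (array([ 0.53261945, -0.27747537]), (51.8, 37.6), 3.6047399044036865)
top L2 96 [ 0.5348 -0.3439  0.0843] ztop 0.0884 (array([ 0.53473767, -0.34335257]), (49.2, 18.7), 0.43495261669158936)
top apex 312 [ 0.534  -0.3054  0.1184] ztop 0.1249 (array([ 0.53423138, -0.30761798]), (51.1, 41.7), 2.1079678535461426)
side base 190 [ 0.5309 -0.2504  0.0472] ztop 0.0536 (array([ 0.5308772 , -0.25255273]), (52.1, 39.5), 0.5742765665054321)
side L2 233 [ 0.5333 -0.2768  0.0829] ztop 0.0936 (array([ 0.53363782, -0.28441241]), (53.2, 52.0), 92.66940569877625)
side apex 165 [ 0.5352 -0.2996  0.1164] ztop 0.1221 (array([ 0.53581506, -0.30427594]), (50.2, 42.5), 0.3766821324825287)
top [0.53150632 0.34631405 0.05022533]
top [0.5139722  0.28678229 0.05053086]
top [0.49602807 0.22941779 0.05037111]
top block [0.56302782 0.29997141 0.04944189] 39
side [0.53340623 0.34969663 0.04655946]
side [0.51534208 0.29175847 0.04598091]
side [0.4973286  0.23213202 0.04692792]
side block [0.56410633 0.30688297 0.045349  ] 109
```

View pics/m7.png

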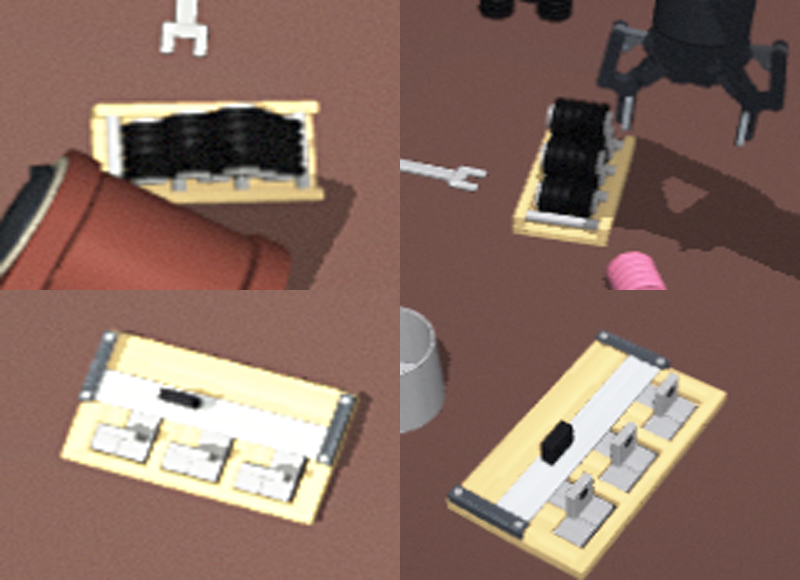

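The last pictures show three insulators as a pyramid in the cradle (apex at 123 mm top, in line) and three brackets flat under the closed keeper. The arm is clear.

```bash
python3 -c "
from station import ctrl
print(ctrl.finish_job())"
```

```text
the job is handed in; nothing more can be done
None
```

Job handed in at about 47 s: all three brackets lie seated with the keeper pushed home to its stop, and all three insulators are stacked as a pyramid on the cradle row; `finish_job` returned no verdict.

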